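# Start the clamp screw of an instrument foot

### The job

Take the blue-handled socket driver from its white cup, set it fully and squarely down over the square head of the screw on the sloping instrument foot, pushing gently because the plate sits on soft rubber, and only then start the screw by turning it clockwise by at least a quarter turn, with the driver kept in line with the screw. Then stand the driver upright in its cup again, and leave the bottles and the pot where they are.

Things in the scene. Friction and masses are not known exactly. Their poses are not given: they have to be found in the camera images.
- driver: Socket driver, 150 g, 120 mm long, upright in the cup. Origin: centre of the socket's rim (lower end); z runs up the driver. From the rim: dark steel socket 23 x 23 mm, 28 mm long, with a square bore 15.5 mm across and 18 mm deep; steel shank 13 mm thick up to 58 mm; blue square handle. Bore, socket and handle have their sides along the driver's x and y, so every quarter turn fits alike.
- handle (a point): Middle of the driver's blue square handle, 26 x 26 mm, which spans 58 to 120 mm above the rim; this point lies 89 mm above the rim, on the axis; axes as the driver's.
- stand: White round cup for the driver, fixed, 48 mm outside, 42 mm inside, 32 mm high, with a round foot of 72 mm. Origin: centre of its underside; the inner floor, on which the rim of the driver stands, is 5 mm above it.
- bracket: White instrument foot, fixed on the tray: base 110 x 80 mm, carrying a sloping aluminium plate 74 x 56 x 6 mm on rubber bushes. Origin: on the tray, under the plate's centre. The plate falls by 15 degrees towards the foot's own -x, so the screw leans 15 degrees (0.26 rad) to -x. The plate gives way along the screw's axis by 1 mm for every 5 N, up to 5 mm; press with no more than 15 N.
- slot (a point): In the plate's upper face, 12 mm down the slope from its centre, 33 mm above the tray. z: the screw's axis, outward; x: along the black slot, up the slope. The screw stands along the slot with its axis anywhere from x = 3 to 21 mm (not reported: find it by feel or eye), y = 0. Along z: washer, 22 mm wide, 5 to 8 mm; square head 14 x 14 mm, 8 to 22 mm, bevelled 1 mm. Fully down: rim on washer.
- screw (a joint): Turn of the screw, rad, growing clockwise seen from outside the plate. At 0 the sides of the square head lie along the slot's x and y; starts between 0 and 0.15. A red mark sits on one corner of the head. It takes about 0.06 N m, sinks 3 mm a turn, stays where it is left, and has no stop before 6 rad. The driver has about 0.15 rad of play on the head each way. Sliding it along the slot takes 40 N.
- spray: White bottle with a green band, 44 mm in diameter, 130 mm high, loose bystander. Origin: centre of its underside.
- dropper: White bottle with a paper band, 42 mm in diameter, 95 mm high, loose bystander. Origin: centre of its underside.
- pot: Amber pot with a grey cap, 48 mm in diameter, 50 mm high, loose bystander. Origin: centre of its underside.
There are look-alikes about, which are no part of the job. There is more than one size of the bracket; the one meant has the size given above.

How it is judged:
On the way, in this order (a step that is already met when the one before it is completed fails the run):
1. the driver sits fully down over the screw's head, in line with it, before the screw has been turned (z of driver in the frame of slot below 0.012 m and x of driver in the frame of slot between 0.0015 and 0.0225 m and y of driver in the frame of slot between -0.003 and 0.003 m and angle between the z axis of driver and the z axis of slot, either way round below 0.1 rad and value of joint screw below 0.4 rad), for 0.2 s.
2. the driver has turned the screw clockwise by a quarter turn (value of joint screw above 1.45 rad and z of driver in the frame of slot below 0.014 m and angle between the z axis of driver and the z axis of slot, either way round below 0.1 rad), for 0.1 s.
At the end, for the whole second after the job is handed in: The screw has been turned to at least 1.45 rad, and the driver stands in its cup: within 12 mm of the cup's centre, its rim less than 10 mm above the cup's underside, upright within 0.1 rad, at rest (value of joint screw above 1.45 rad and horizontal distance between driver and stand below 0.012 m and z of driver in the frame of stand below 0.01 m and angle between driver's own z axis and vertical below 0.1 rad and linear speed of driver below 0.03 m/s); the robot touches nothing.
It fails at once if the screw is turned while the driver is out of line with it by more than 0.12 rad (cross-threaded) (velocity of joint screw above 0.15 rad/s and angle between the z axis of driver and the z axis of slot, either way round above 0.12 rad).
It fails at once if the screw is turned before the driver is well down on it, or by something else (velocity of joint screw above 0.3 rad/s and (z of driver in the frame of slot above 0.018 m or distance between driver and slot above 0.05 m)).
It fails at once if the driver presses on the foot with more than 20 N (contact force between driver and bracket above 20 N).
It fails at once if a bottle or the pot is moved by more than 20 mm or tipped (distance of any of spray, dropper, pot from where it was at the start of the episode above 0.02 m or angle between any of spray, dropper, pot's own z axis and vertical above 0.3 rad).
It also fails if it takes over 64 s, if anything falls off the work surface, if the arm or the gripper's body presses on something with over 40 N, if the wrist force passes 120 N, or if a joint passes its speed limit or range.

### The arm

A 6-joint arm with a two-finger parallel gripper is mounted at the origin on the work surface. World frame = base frame: x ahead of the robot, y to its left, z up, the work surface at z = 0. Lengths are in m, angles in rad, forces in N, time in s.
With the tool pointing down it reaches from about 0.225 to 0.725 m from the base axis. Payload 3.1 kg.
Tool frame: the origin (TCP) lies on the centre line of the jaws, within the pads' length; the fingertips stand 14 mm ahead of it and the grasp point (between the pads) lies 5 mm behind it (tcp_to_tips is the distance from the TCP to the fingertips, in m); z points along the fingers, x is the direction in which the jaws open and shut, and the axes are right-handed (so a half turn about z gives the same grasp; the last joint's range is limited). The gripper opens to 85 mm and grips with 20 to 120 N. Pads are 22 mm wide; open, the fingers measure 114 mm over their backs; the gripper's body (76 mm by 85 mm) begins 54 mm behind the grasp point. The pads swing forward as they close: fully open they stand 13 mm farther back than shut.
Start: joints at [-1.354, 0.048, 0.099, 1.622, 0, 1.443], TCP at [0.177, -0.494, 0.212] pointing down, gripper open.
Joint ranges: [-2.91, 2.91], [-0.99, 1.94], [-1.21, 1.42], [-2.12, 2.29], [-1.49, 1.47], [-3.14, 3.14]. Speed limits (rad/s): [2.79, 2.79, 3.14, 3.14, 3.14, 3.14].

### API

Orientations are given as a rotation vector (axis times angle).
In Python, from station import * gives the robot as it stands. The module is installed in compiled form; this text tells all that it offers.
- The arm moves only by the shell command python3 -m jog 'ROWS' [OPENING] [FORCE]. ROWS is a JSON object of lists of equal length, an entry for each row: "translation": the shift along the tool's x, y, z in mm, a list of three; "twist": the turn, a rotation vector about the tool's x, y, z in degrees, a list of three. In form: {"translation": [[dx, dy, dz], ...], "twist": [[rx, ry, rz], ...]}. A call has exactly 10 rows; each row shifts and turns the commanded pose from where the row before left it, along the tool's axes as they then stand; what a row does not reach is not made up. A row lasts 1/10 s, in which the tool goes at most 50 mm and 8.59 degrees, less where a joint would pass 70% of its speed; a pose out of reach is approached as far as the arm can. A call with a gripper value outside its range is refused whole. OPENING is the opening, from 0 (shut) to 1 (fully open), set as the call begins (- or left out, the last holds). The fingers move at their own pace and stop on an object; FORCE is the grip in N (left out, the last holds). Time passes only in rows, so rows that do not move let the fingers close, or fill a call up. It gives the time, the measured TCP pose, the force and the opening at its end, in the units of the state.
- get_obs(): the state, without advancing time (a new reading comes with each control period).
- get_image(name): name is "side" or "top"; returns the picture (480x640x3 uint8, red, green, blue); there is no depth.
- get_calibration(name): a dict with "K" (3x3 intrinsics, pixels), "cam_to_world" (4x4, takes a point from camera to world coordinates). Camera axes: x right, y down, z forward; pixel columns grow to the right and rows downward; lengths in m; the calibration is good to about 2 mm. A picture is of the moment at which its call begins. get_calibration takes no time and is no camera call.
- sign_off(): hands the job in, once; it reports no verdict.
The state is a dict: "time_s": time; "joint_pos": joint angles; "dq": joint speeds; "tau": joint torques, N m; "tool_pos": TCP position; "tool_rot": TCP orientation; "ft_force": force on the tool from outside, world axes, zero at the start; "moment": the same for the moment, N m; "grip_width": opening from 0.0 (shut) to 1.0 (fully open).
Only numpy, scipy, OpenCV 4.12 (cv2) and the standard library are available. Lean on these libraries where they do the work, as an engineer would, in place of code of your own. Each camera call takes 0.05 s, during which the arm holds its last target.

## Working session

There is one attempt and no reset: what is moved stays moved. The work goes in short steps, Python scripts to look and compute and a shell command to move; the robot and the scene stay as the last step left them, time stands still between calls to the robot, and variables do not carry over. Pictures are saved under pics/ and viewed, and the job is handed in when it is done.

```bash
mkdir -p pics; ls; python3 - <<'E'
from station import *
import cv2, numpy as np
np.set_printoptions(precision=4,suppress=True)
o=get_obs()
for k,v in o.items(): print(k,np.round(v,4))
for n in("side","top"):
    im=get_image(n); cv2.imwrite(f"pics/{n}0.png",im[:,:,::-1]); c=get_calibration(n); print(n,c["K"],c["cam_to_world"])
E
```

```text
pics
time_s 0.0
joint_pos [-1.3538  0.0487  0.0976  1.622  -0.      1.443 ]
dq [ 0.     -0.0004 -0.     -0.0011  0.0021  0.0019]
tau [  0.0002 -33.8779  32.0016   0.0201  -0.0002  -0.    ]
tool_pos [ 0.1773 -0.4935  0.2104]
tool_rot [-2.5683  1.8066  0.0026]
ft_force [-0.5355  0.1508 -1.3693]
moment [0.0383 0.0031 0.0043]
grip_width 1.0003
side [[500.8633   0.     321.2404]
 [  0.     500.8633 242.0963]
 [  0.       0.       1.    ]] [[-0.9406 -0.1787  0.2887  0.1919]
 [-0.3395  0.4892 -0.8034  0.8609]
 [ 0.0024 -0.8537 -0.5208  0.5843]
 [ 0.      0.      0.      1.    ]]
top [[588.7218   0.     320.6704]
 [  0.     588.7218 232.1051]
 [  0.       0.       1.    ]] [[ 0.007  -0.9931  0.117   0.3194]
 [-1.     -0.0073 -0.0019  0.0965]
 [ 0.0028 -0.1169 -0.9931  1.2301]
 [ 0.      0.      0.      1.    ]]
```

View pics/side0.png

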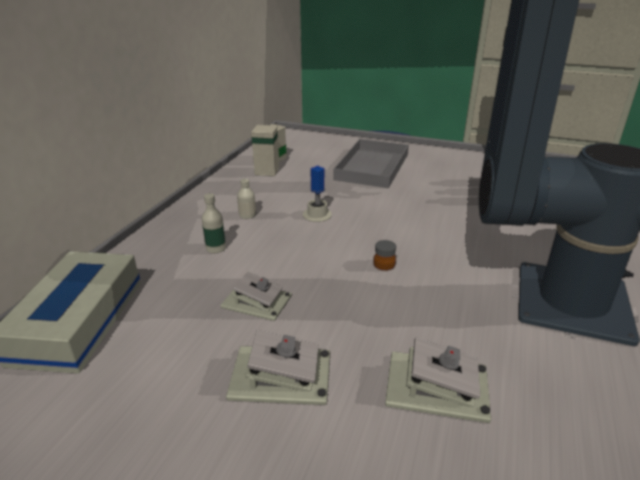

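View pics/top0.png

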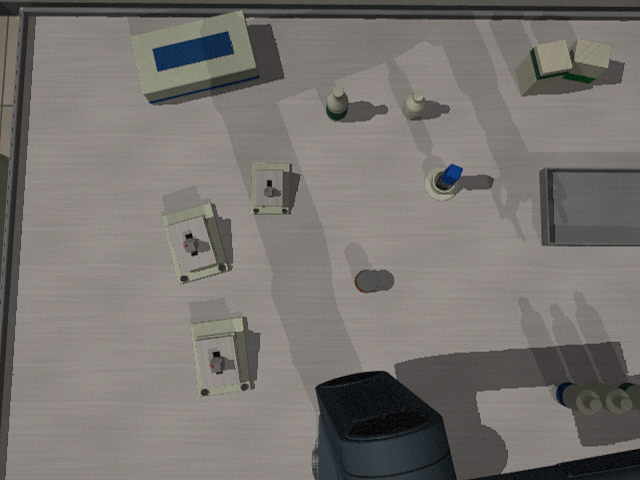

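Three feet are visible (top view: one small near (270,190), two larger near (197,245) and (220,358)). The driver is at (447,178) and the pot at (373,281). I'll enlarge and measure the feet.

```bash
python3 - <<'E'
import cv2
t=cv2.imread("pics/top0.png"); s=cv2.imread("pics/side0.png")
def crop(im,x,y,w,h,k,n): cv2.imwrite("pics/"+n,cv2.resize(im[y:y+h,x:x+w],None,fx=k,fy=k,interpolation=cv2.INTER_CUBIC))
crop(t,150,150,160,120,5,"c1.png")
crop(t,150,290,160,120,5,"c2.png")
crop(t,320,140,200,150,4,"c3.png")
crop(s,210,265,133,100*4//3,4,"c4.png")
crop(s,220,320,280,105,2.8,"c5.png")
crop(s,270,150,100,75,8,"c6.png")
E
```

```text
(no output)
```

View pics/c1.png

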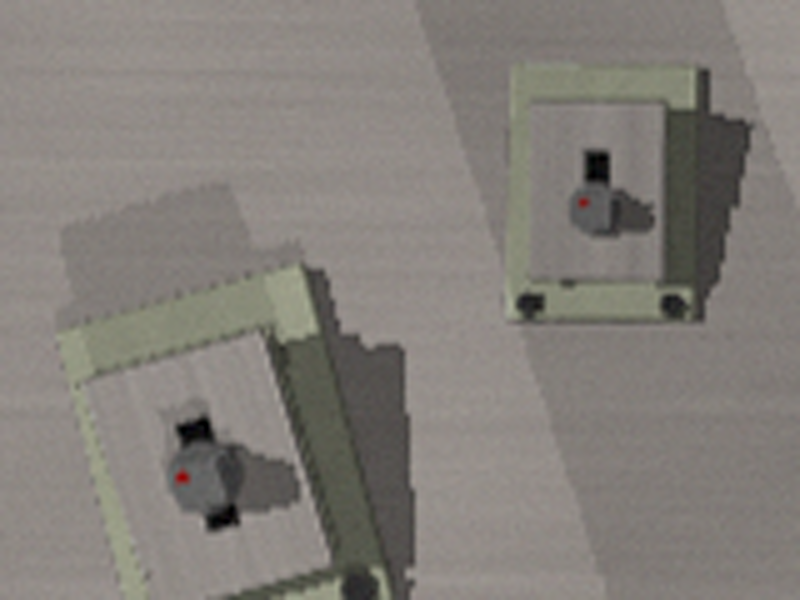

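View pics/c2.png

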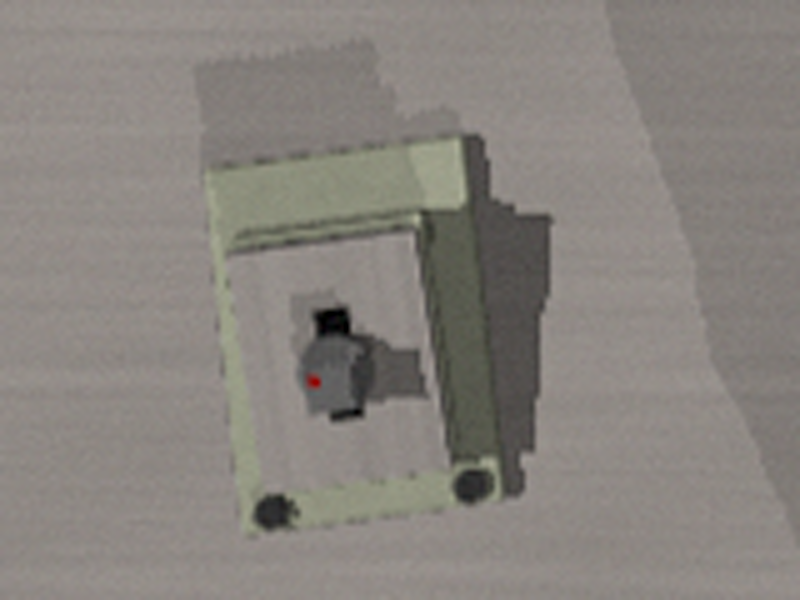

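View pics/c3.png

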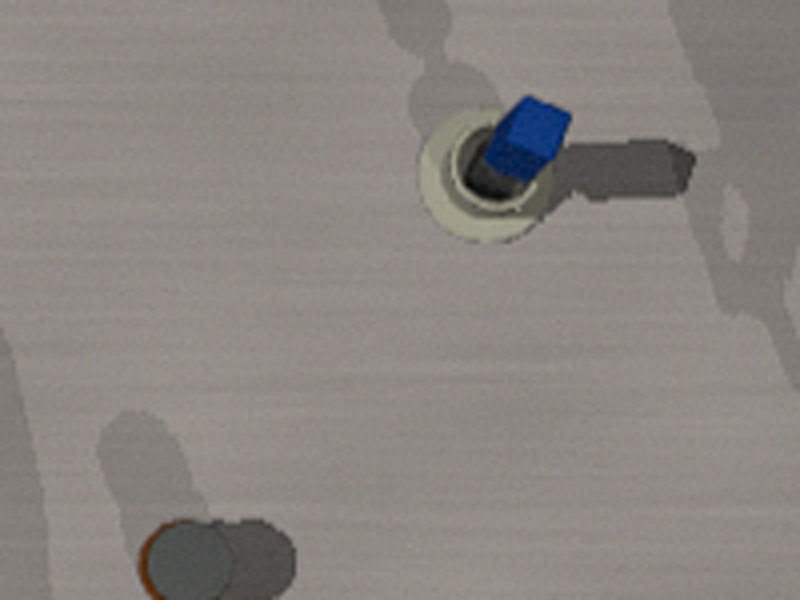

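View pics/c5.png

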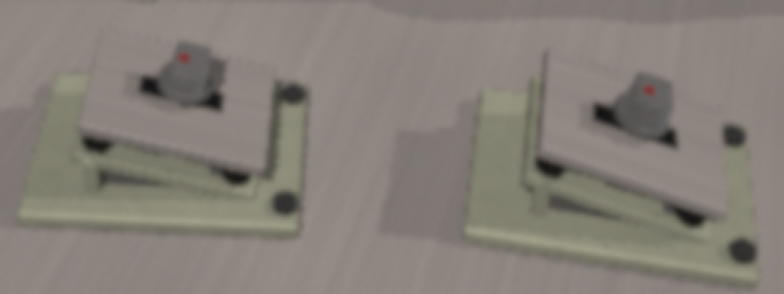

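View pics/c6.png

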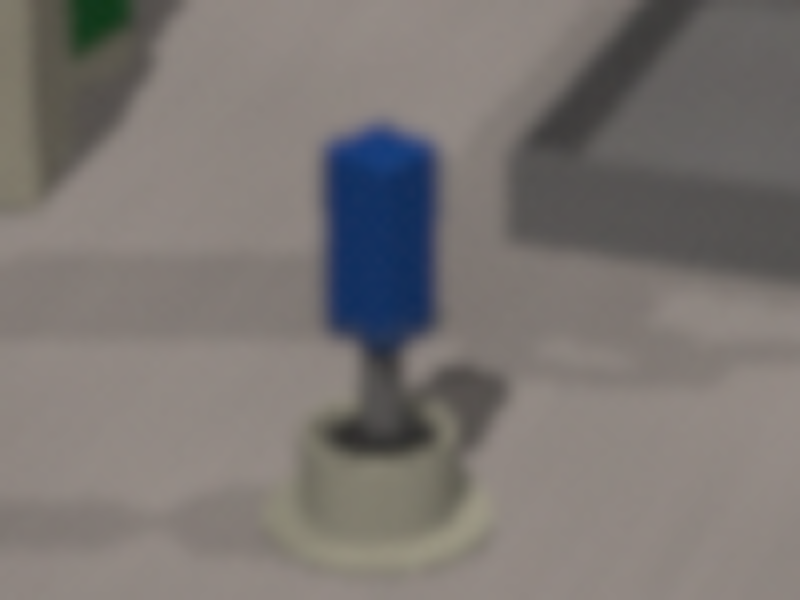

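```bash
cat > h.py <<'E'
from station import *
import numpy as np, cv2
from scipy.optimize import least_squares
np.set_printoptions(precision=4,suppress=True)
C={n:get_calibration(n) for n in("side","top")}
def ray(n,uv):
    c=C[n];T=c["cam_to_world"];d=T[:3,:3]@np.linalg.solve(c["K"],[uv[0],uv[1],1]);return T[:3,3],d/np.linalg.norm(d)
def plane(n,uv,z):
    o,d=ray(n,uv);return o+d*(z-o[2])/d[2]
def tri(us,ut):
    A=0;b=0;R=[]
    for n,u in(("side",us),("top",ut)):
        o,d=ray(n,u);P=np.eye(3)-np.outer(d,d);A=A+P;b=b+P@o;R.append((o,P))
    p=np.linalg.solve(A,b);return p,[np.linalg.norm(P@(p-o))*1000 for o,P in R]
def proj(n,p):
    c=C[n];T=c["cam_to_world"];q=T[:3,:3].T@(np.asarray(p,float)-T[:3,3]);q=c["K"]@q;return q[:2]/q[2]
E
python3 - <<'E'
from h import *
f=lambda x0,y0,k,p:(x0+(p[0]+.5)/k-.5,y0+(p[1]+.5)/k-.5)
c2=[plane("top",f(150,290,5,p),.005) for p in[(208,168),(465,137),(499,497),(248,535)]]
print("c2",c2,[np.linalg.norm(c2[i]-c2[(i+1)%4]) for i in range(4)])
t=cv2.imread("pics/top0.png");s=cv2.imread("pics/side0.png")
def crop(im,x,y,w,h,k,n): cv2.imwrite("pics/"+n,cv2.resize(im[y:y+h,x:x+w],None,fx=k,fy=k,interpolation=cv2.INTER_CUBIC))
crop(t,155,190,80,100,6,"d1.png")
crop(s,222,325,115,85,7,"d2.png")
crop(s,380,330,115,90,6.9,"d3.png")
crop(s,218,265,80,60,8,"d4.png")
E
```

```text
c2 [array([0.273 , 0.3591, 0.005 ]), array([0.2864, 0.2537, 0.005 ]), array([0.1417, 0.2366, 0.005 ]), array([0.126, 0.338, 0.005])] [np.float64(0.10623172236120695), np.float64(0.1456712438087366), np.float64(0.10263926784112884), np.float64(0.14852193210152342)]
```

View pics/d1.png

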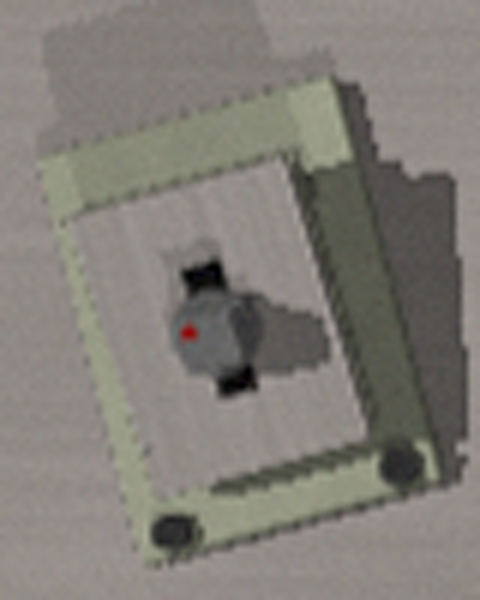

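View pics/d2.png

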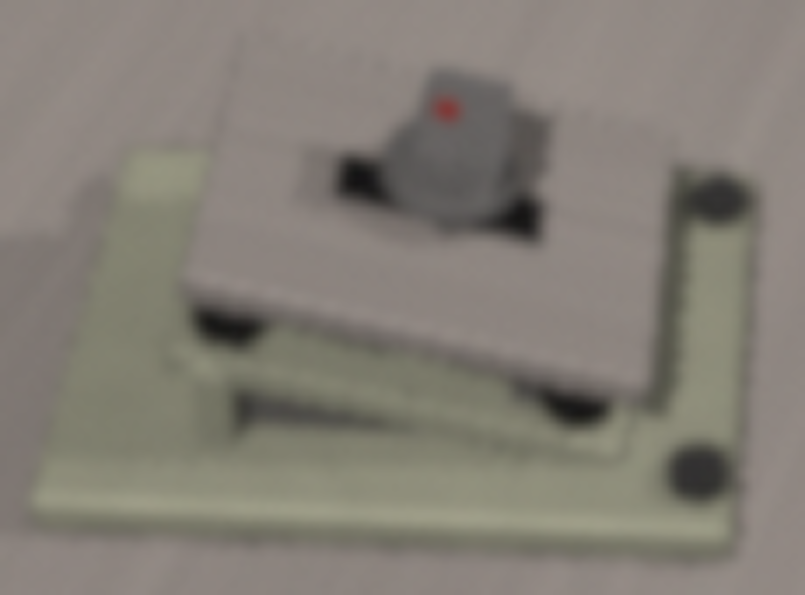

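View pics/d3.png

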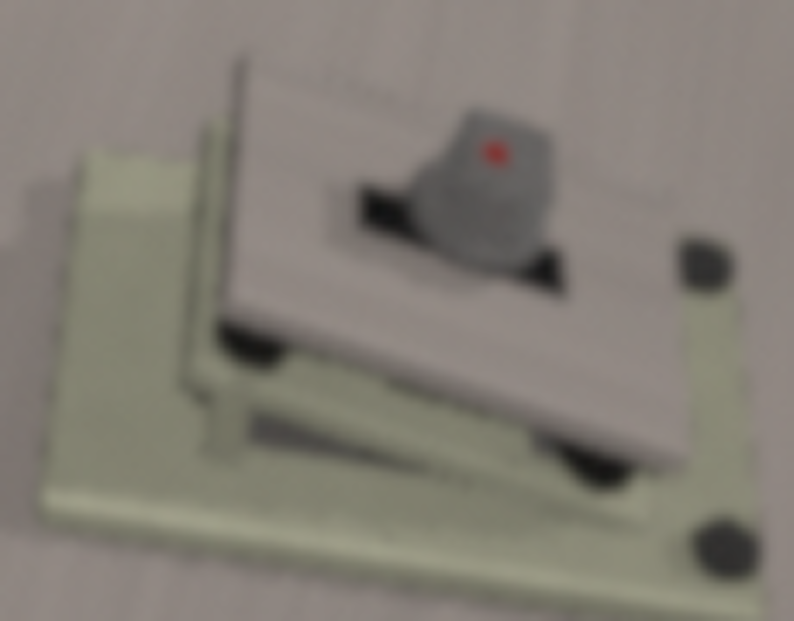

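View pics/d4.png

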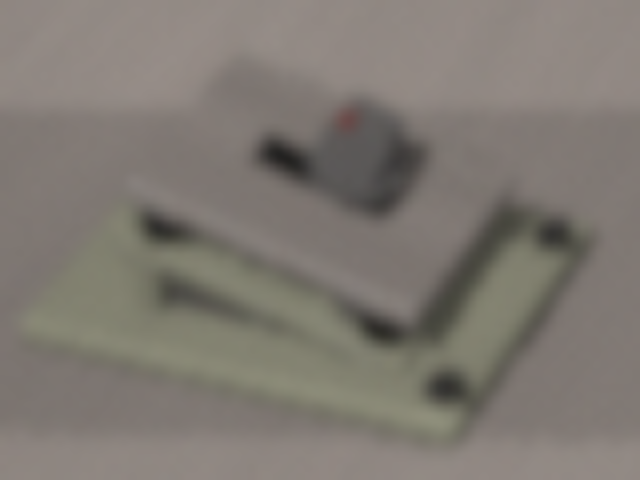

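```bash
cat > fit.py <<'E'
from h import *
f=lambda x0,y0,k,p:np.array((x0+(p[0]+.5)/k-.5,y0+(p[1]+.5)/k-.5))
T1=lambda p:f(150,150,5,p); S4=lambda p:f(218,265,8,p)
base=[plane("top",T1(p),.006) for p in[(511,66),(697,66),(703,322),(509,322)]]
print("base",[round(np.linalg.norm(base[i]-base[(i+1)%4])*1000,1) for i in range(4)])
# plate corners: +x+y, +x-y, -x-y, -x+y (foot frame)  (image left = +y)
top={'P':[(529,101),(665,101),(665,283),(529,283)],'B':[(511,66),(697,66),(703,322),(509,322)]}
side={'P':[(125,180),(235,58),(510,188),(412,318)]}
# side: +x+y is nearest camera left
a=np.radians(15)
def model(v):
    px,py,yaw=v[:3]
    R=np.array([[np.cos(yaw),-np.sin(yaw),0],[np.sin(yaw),np.cos(yaw),0],[0,0,1]])
    Ry=np.array([[np.cos(a),0,-np.sin(a)],[0,1,0],[np.sin(a),0,np.cos(a)]])
    S=np.array([px,py,.033]);M=R@Ry
    P=[S+M@np.array([12e-3+sx*.037,sy*.028,0]) for sx,sy in((1,1),(1,-1),(-1,-1),(-1,1))]
    B=[np.array([px,py,0])+R@np.array([v[3]+sx*.055,sy*.04,v[4]]) for sx,sy in((1,1),(1,-1),(-1,-1),(-1,1))]
    return S,M,P,B
def res(v,full=False):
    S,M,P,B=model(v);r=[]
    d=[v[5:7],v[7:9]]
    for q,p in zip(top['P'],P): r.append(proj("top",p)-T1(q))
    for q,p in zip(top['B'],B): r.append(proj("top",p)-T1(q))
    for q,p in zip(side['P'],P): r.append(proj("side",p)-S4(q))
    for q,p in zip([(20,325),(455,435),(600,232)],[B[0],B[3],B[2]]): r.append(proj("side",p)-S4(q))
    r=np.array(r)
    return r if full else r.ravel()
if __name__=="__main__":
    s=least_squares(res,[.38,.19,0,.012,.006],loss='soft_l1')
    print(s.x);print(res(s.x,True))
    S,M,P,B=model(s.x);print("slot",S);print(M)
E
python3 fit.py
```

```text
base [np.float64(78.9), np.float64(109.9), np.float64(81.5), np.float64(109.8)]
[0.5396 0.2018 0.0014 0.0167 0.005 ]
[[-0.4251 -0.1934]
 [-0.3159 -0.0249]
 [-0.2012 -0.4894]
 [-0.0714 -0.653 ]
 [-0.1887 -0.2202]
 [ 0.2738  0.013 ]
 [-1.549   0.0455]
 [-0.803  -0.1833]
 [-0.0647 -0.2328]
 [ 0.3989 -1.6136]
 [ 1.1623 -1.9839]
 [ 0.8053 -0.6033]
 [ 0.0867  0.498 ]
 [ 0.4729  0.0555]
 [-0.3003 -0.3432]]
slot [0.5396 0.2018 0.033 ]
[[ 0.9659 -0.0014 -0.2588]
 [ 0.0013  1.     -0.0004]
 [ 0.2588  0.      0.9659]]
```

```bash
python3 - <<'E'
from fit import *
s=least_squares(res,[.38,.19,0,.012,.006],loss='soft_l1');S,M,P,B=model(s.x)
t=cv2.imread("pics/top0.png");sd=cv2.imread("pics/side0.png")
outs=[]
for n,im,x,y,w,h,k in(("top",t,255,170,32,40,12),("side",sd,240,268,42,40,12)):
    for sl in(None,.006,.010,.014):
        c=cv2.resize(im[y:y+h,x:x+w],None,fx=k,fy=k,interpolation=cv2.INTER_CUBIC)
        if sl:
            Q=lambda p:tuple(int(v) for v in ((proj(n,S+M@np.array(p))-[x,y]+.5)*k-.5))
            for z in(.008,.022):
                pts=[Q((sl+a*.007,b*.007,z)) for a,b in((1,1),(1,-1),(-1,-1),(-1,1))]
                cv2.polylines(c,[np.array(pts)],True,(0,255,0) if z>.01 else (255,255,0),1)
        outs.append(c)
def row(l):
    return np.hstack(l)
r=row(outs[:4]);r=cv2.resize(r,None,fx=.52,fy=.52);cv2.imwrite("pics/e1.png",r)
r=row(outs[4:]);r=cv2.resize(r,None,fx=.39,fy=.39);cv2.imwrite("pics/e2.png",r);print(r.shape)
cv2.imwrite("pics/e3.png",np.hstack([cv2.resize(outs[0],(384,480)),cv2.resize(outs[4],(400,480),)])[:, :800])
E
```

```text
base [np.float64(78.9), np.float64(109.9), np.float64(81.5), np.float64(109.8)]
(187, 786, 3)
```

View pics/e1.png

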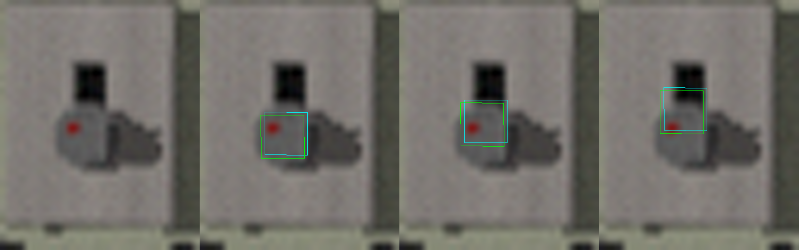

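View pics/e2.png

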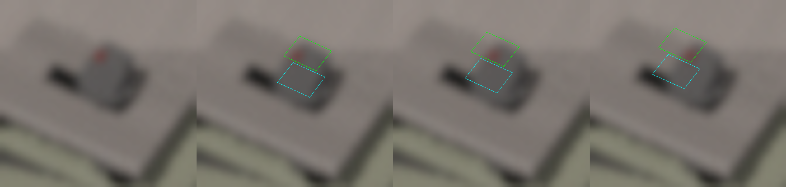

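View pics/e3.png

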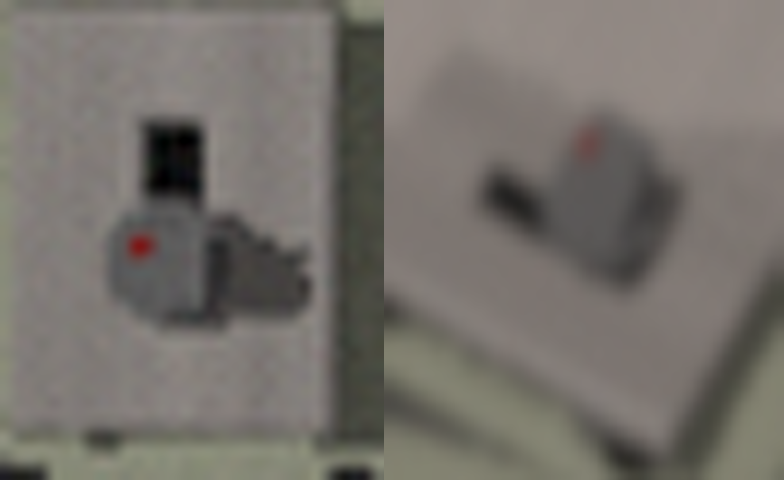

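```bash
python3 - <<'E'
from fit import *
s=least_squares(res,[.38,.19,0,.012,.006],loss='soft_l1');S,M,P,B=model(s.x)
t=cv2.imread("pics/top0.png");sd=cv2.imread("pics/side0.png")
o=[]
for n,im,x,y,w,h,k in(("top",t,258,174,26,32,15),("side",sd,246,268,26,32,15)):
    c=cv2.resize(im[y:y+h,x:x+w],None,fx=k,fy=k,interpolation=cv2.INTER_CUBIC)
    c=np.clip((c.astype(float)-30)*2.2,0,255).astype(np.uint8)
    for q in range(0,w*k,75): cv2.putText(c,str(q//15+x),(q,10),0,.35,(0,255,255),1);cv2.line(c,(q,0),(q,4),(0,255,255),1)
    for q in range(0,h*k,75): cv2.putText(c,str(q//15+y),(0,q+10),0,.35,(0,255,255),1)
    o.append(c)
cv2.imwrite("pics/e4.png",np.hstack(o))
for sl in(.003,.006,.009):
    print(sl,[ (z,proj("top",S+M@[sl,0,z]),proj("side",S+M@[sl,0,z])) for z in(0,.008,.022)])
E
```

```text
base [np.float64(78.9), np.float64(109.9), np.float64(81.5), np.float64(109.8)]
0.003 [(0, array([268.7762, 192.1049]), array([262.6364, 288.4402])), (0.008, array([268.4403, 192.4049]), array([263.4192, 285.2573])), (0.022, array([267.8416, 192.9397]), array([264.8083, 279.609 ]))]
0.006 [(0, array([268.7667, 190.6505]), array([261.1766, 287.7752])), (0.008, array([268.4306, 190.9412]), array([261.9517, 284.5904])), (0.022, array([267.8316, 191.4591]), array([263.327 , 278.9388]))]
0.009 [(0, array([268.7573, 189.1952]), array([259.7183, 287.1108])), (0.008, array([268.421 , 189.4764]), array([260.4856, 283.9242])), (0.022, array([267.8216, 189.9774]), array([261.8472, 278.2694]))]
```

View pics/e4.png

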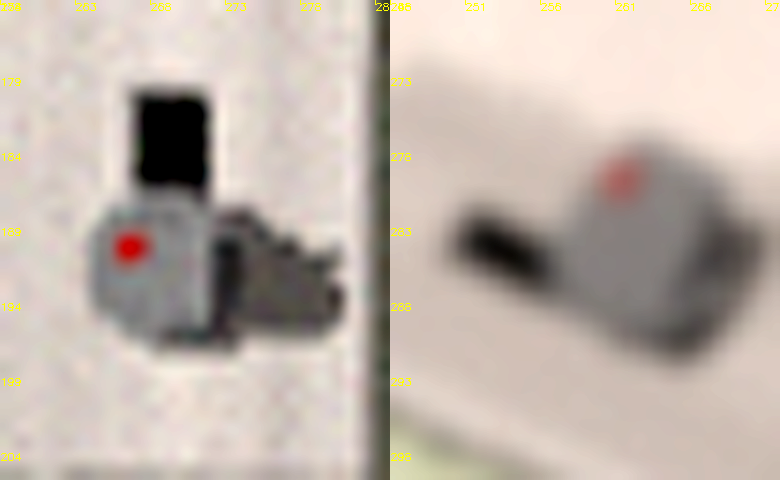

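```bash
python3 - <<'E'
from fit import *
print("mark",tri((261.3,279.6),(266.2,189.8)))
T3=lambda p:f(320,140,4,p);S6=lambda p:f(270,150,8,p)
q=[plane("top",T3(p),.125) for p in[(528,95),(572,117),(554,160),(508,138)]]
print(q,np.mean(q,0));
for i in range(4):
    d=q[(i+1)%4]-q[i];print(np.linalg.norm(d)*1e3,np.degrees(np.arctan2(d[1],d[0])))
# top-of-handle centre
print("handle top",tri(S6((380,147)),np.mean([T3(p) for p in[(528,95),(572,117),(554,160),(508,138)]],0)))
# cup rim outside centre
print("cup rim z.032",plane("top",T3((498,168)),.032), plane("side",S6((380,428)),.032))
print("foot", plane("top",T3((485,176)),.003), plane("side",S6((378,513)),.003))
print("spray,dropper,pot",[plane("top",p,z) for p,z in(((337,95),.13),((416,100),.09),((369,281),.05))])
t=cv2.imread("pics/top0.png")
cv2.imwrite("pics/g1.png",cv2.resize(t[155:205,415:475],None,fx=12,fy=12,interpolation=cv2.INTER_CUBIC))
E
```

```text
base [np.float64(78.9), np.float64(109.9), np.float64(81.5), np.float64(109.8)]
mark (array([0.5427, 0.205 , 0.0559]), [np.float64(0.4275252719492725), np.float64(0.42752527194912876)])
[array([ 0.5841, -0.1558,  0.125 ]), array([ 0.5735, -0.1767,  0.125 ]), array([ 0.5524, -0.1677,  0.125 ]), array([ 0.563 , -0.1459,  0.125 ])] [ 0.5682 -0.1615  0.125 ]
23.41565395924154 -116.90655754444455
22.890606380700888 156.70921312656762
24.21745204656633 64.19123531035275
23.31797789366565 -25.318425083336905
handle top (array([ 0.5696, -0.162 ,  0.1221]), [np.float64(0.7130976008111413), np.float64(0.7130976008112493)])
cup rim z.032 [ 0.5676 -0.1608  0.032 ] [ 0.5693 -0.1587  0.032 ]
foot [ 0.5693 -0.16    0.003 ] [ 0.5698 -0.1582  0.003 ]
spray,dropper,pot [array([0.7163, 0.0647, 0.13  ]), array([ 0.7216, -0.0949,  0.09  ]), array([ 0.3606, -0.0031,  0.05  ])]
```

View pics/g1.png

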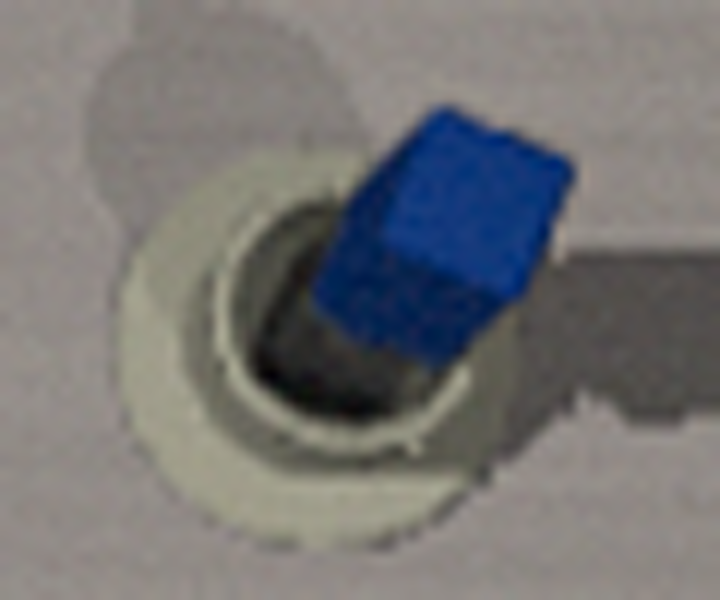

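```bash
cat > go.py <<'E'
from h import *
from scipy.spatial.transform import Rotation as R
def cur():
    o=get_obs();return np.array(o["tool_pos"]),R.from_rotvec(o["tool_rot"]),o
def down(psi): # tool down, x axis at yaw psi deg
    c,s=np.cos(np.radians(psi)),np.sin(np.radians(psi))
    return R.from_matrix(np.array([[c,s,0],[s,-c,0],[0,0,-1]]))
def togo(p,Rt):
    q,Rc,o=cur()
    d=Rc.inv().apply(np.array(p)-q)*1e3; w=np.degrees((Rc.inv()*Rt).as_rotvec())
    print("t",round(o["time_s"],2),"pos",q,"zaxis",Rc.as_matrix()[:,2],"x yaw",np.degrees(np.arctan2(*Rc.as_matrix()[1::-1,0])))
    print("shift mm",np.round(d,2),"twist deg",np.round(w,2),"q",np.round(np.degrees(o["joint_pos"]),1),"F",np.round(o["ft_force"],2),"grip",round(o["grip_width"],3))
    return d,w
E
python3 - <<'E'
from go import *
togo([.569,-.162,.21],down(65))
E
```

```text
t 0.1 pos [ 0.1773 -0.4935  0.2105] zaxis [-0.0005  0.0021 -1.    ] x yaw -70.24287783239399
shift mm [-179.6  -480.68    1.04] twist deg [  -0.15    0.04 -135.24] q [-77.6   2.8   5.6  92.9   0.   82.7] F [-1.29  0.38  0.43] grip 1.002
```

```bash
python3 -m jog '{"translation": [[-17,-46,0],[-17,-46,0],[-17,-46,0],[-17,-46,0],[-17,-46,0],[-17,-46,0],[-17,-46,0],[-17,-46,0],[-17,-46,0],[-17,-46,0]], "twist": [[0,0,0],[0,0,0],[0,0,0],[0,0,0],[0,0,0],[0,0,0],[0,0,0],[0,0,0],[0,0,0],[0,0,0]]}' 1 40
python3 -m jog '{"translation": [[-9.6,-20.7,0],[0,0,0],[0,0,0],[0,0,0],[0,0,0],[0,0,0],[0,0,0],[0,0,0],[0,0,0],[0,0,0]], "twist": [[0,0,-8],[0,0,-8],[0,0,-8],[0,0,-8],[0,0,-8],[0,0,-8],[0,0,-8],[0,0,-8],[0,0,-8],[0,0,-8]]}'
python3 -m jog '{"translation": [[0,0,0],[0,0,0],[0,0,0],[0,0,0],[0,0,0],[0,0,0],[0,0,0],[0,0,0],[0,0,0],[0,0,0]], "twist": [[0,0,-8],[0,0,-8],[0,0,-8],[0,0,-8],[0,0,-8],[0,0,-8],[0,0,-7.2],[0,0,0],[0,0,0],[0,0,0]]}'
python3 - <<'E'
from go import *
togo([.569,-.162,.089],down(65))
for n in("side","top"): cv2.imwrite(f"pics/{n}1.png",get_image(n)[:,:,::-1])
E
```

```text
time_s: 1.1
tool_pos: [0.554, -0.1769, 0.211]
tool_rot: [2.57, -1.807, -0.001]
ft_force: [0.3, -0.9, 0.0]
grip_width: 1.004
time_s: 2.1
tool_pos: [0.5688, -0.1624, 0.2108]
tool_rot: [-3.129, -0.276, 0.002]
ft_force: [-1.1, 0.2, -0.0]
grip_width: 1.001
time_s: 3.1
tool_pos: [0.569, -0.1625, 0.2113]
tool_rot: [-2.651, -1.684, 0.001]
ft_force: [-0.2, -1.1, -0.3]
grip_width: 1.001
t 3.1 pos [ 0.569  -0.1625  0.2113] zaxis [-0.0006  0.0002 -1.    ] x yaw 64.85520941863705
shift mm [  0.48  -0.15 122.28] twist deg [-0.04  0.   -0.14] q [-22.4  13.   16.9  94.   -0.    2.7] F [-0.16 -1.1  -0.26] grip 1.001
```

View pics/side1.png

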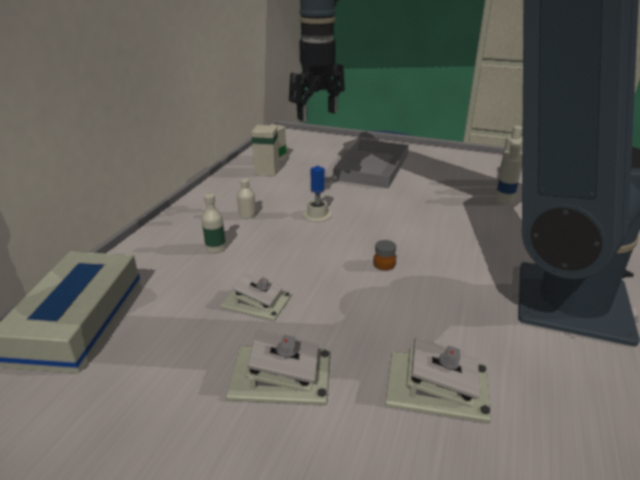

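View pics/top1.png

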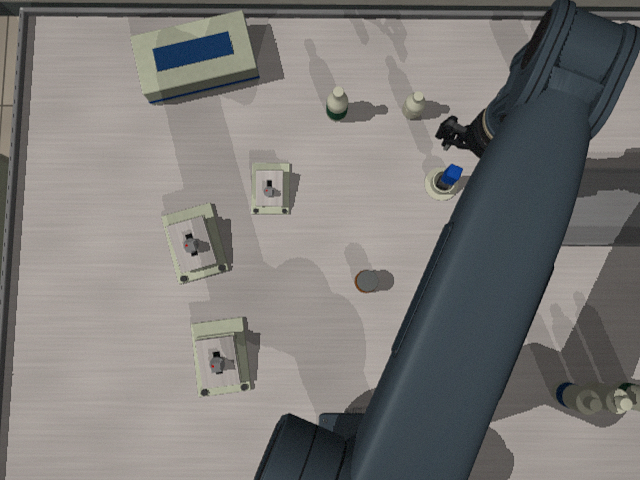

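```bash
python3 - <<'E'
from go import *
p=[.569,-.1625,.197]
print(proj("top",p),proj("side",p), proj("top",[.569,-.162,.125]),proj("side",[.569,-.162,.125]))
s=cv2.imread("pics/side1.png");t=cv2.imread("pics/top1.png")
a=cv2.resize(s[50:225,260:380],None,fx=3.4,fy=3.4,interpolation=cv2.INTER_CUBIC)
b=cv2.resize(t[90:210,400:500],None,fx=3.9,fy=595/120,interpolation=cv2.INTER_CUBIC)[:595]
cv2.imwrite("pics/k1.png",np.hstack([a,b]))
E
```

```text
[464.4808 162.284 ] [317.6241 137.1291] [454.9937 171.1083] [317.5919 166.8794]
```

View pics/k1.png

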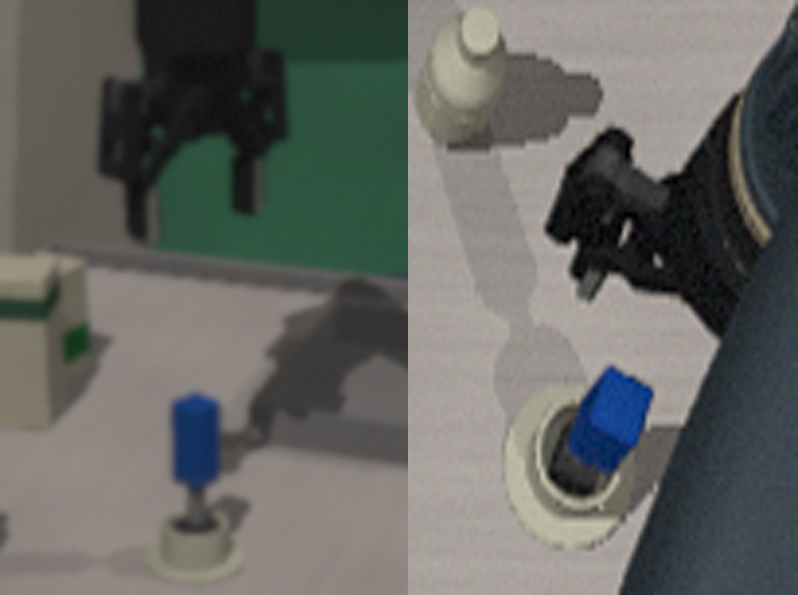

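```bash
python3 - <<'E'
from go import *
u=np.array([np.cos(np.radians(65)),np.sin(np.radians(65)),0])
for s in(1,-1):
  for z in (.21,.24): 
    p=np.array([.569,-.1625,z])+s*u*.0475; print(s,z,proj("top",p),proj("side",p))
print(tri((302.6,120),(446.7,149.5)))
E
```

```text
1 0.21 [441.7955 149.3087] [302.2288 136.6358]
1 0.24 [445.3978 144.8448] [301.9876 123.2518]
-1 0.21 [490.874 171.863] [332.2364 126.7394]
-1 0.24 [495.9392 168.044 ] [332.419  113.8962]
(array([ 0.5829, -0.1188,  0.2473]), [np.float64(4.077951232179016), np.float64(4.077951232178869)])
```

```bash
python3 -m jog '{"translation": [[0,0,6],[0,0,6],[0,0,6],[0,0,6],[0,0,6],[0,0,6],[0,0,6],[0,0,6],[0,0,6],[0,0,6]], "twist": [[0,0,0],[0,0,0],[0,0,0],[0,0,0],[0,0,0],[0,0,0],[0,0,0],[0,0,0],[0,0,0],[0,0,0]]}'
python3 - <<'E'
from go import *
togo([.569,-.162,.089],down(65))
s=get_image("side")[:,:,::-1];t=get_image("top")[:,:,::-1]
a=cv2.resize(s[90:230,270:366],None,fx=4.2,fy=4.2,interpolation=cv2.INTER_CUBIC)
b=cv2.resize(t[110:210,405:500],None,fx=4.1,fy=588/100,interpolation=cv2.INTER_CUBIC)[:588]
cv2.imwrite("pics/k2.png",np.hstack([a,b]));print(a.shape,b.shape)
E
```

```text
time_s: 4.2
tool_pos: [0.5692, -0.1626, 0.1511]
tool_rot: [2.65, 1.687, 0.0]
ft_force: [0.6, 0.2, 0.0]
grip_width: 1.0
t 4.2 pos [ 0.5692 -0.1626  0.1511] zaxis [ 0. -0. -1.] x yaw 64.9551079726569
shift mm [ 0.47 -0.4  62.11] twist deg [ 0.   -0.   -0.04] q [-22.4  12.5   9.5  87.    0.    2.6] F [0.62 0.22 0.03] grip 1.0
(588, 403, 3) (588, 389, 3)
```

View pics/k2.png

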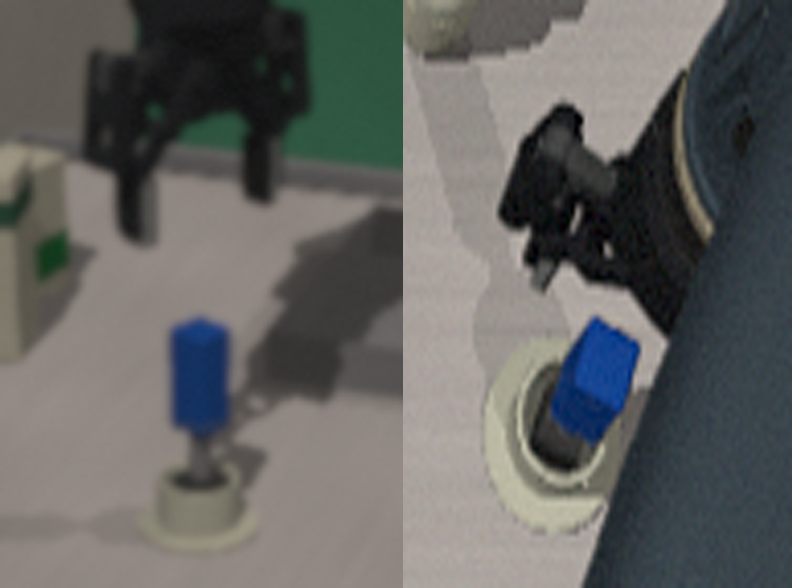

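```bash
python3 -m jog '{"translation": [[0,0,6],[0,0,6],[0,0,6],[0,0,6],[0,0,6],[0,0,6],[0,0,6],[0,0,6],[0,0,6],[0,0,6]], "twist": [[0,0,0],[0,0,0],[0,0,0],[0,0,0],[0,0,0],[0,0,0],[0,0,0],[0,0,0],[0,0,0],[0,0,0]]}'
python3 - <<'E'
from go import *
togo([.569,-.162,.089],down(65))
s=get_image("side")[:,:,::-1];t=get_image("top")[:,:,::-1]
a=cv2.resize(s[90:230,270:366],None,fx=4.2,fy=4.2,interpolation=cv2.INTER_CUBIC)
b=cv2.resize(t[110:210,405:500],None,fx=4.1,fy=588/100,interpolation=cv2.INTER_CUBIC)[:588]
cv2.imwrite("pics/k3.png",np.hstack([a,b]));print(a.shape,b.shape)
E
```

```text
time_s: 5.3
tool_pos: [0.5691, -0.1626, 0.0911]
tool_rot: [2.65, 1.687, -0.0]
ft_force: [-0.0, 0.5, 0.1]
grip_width: 0.999
t 5.3 pos [ 0.5691 -0.1626  0.0911] zaxis [ 0. -0. -1.] x yaw 64.9538670942558
shift mm [ 0.48 -0.38  2.12] twist deg [ 0.    0.   -0.05] q [-22.4  13.    3.3  80.3  -0.    2.6] F [-0.01  0.49  0.09] grip 0.999
(588, 403, 3) (588, 389, 3)
```

View pics/k3.png

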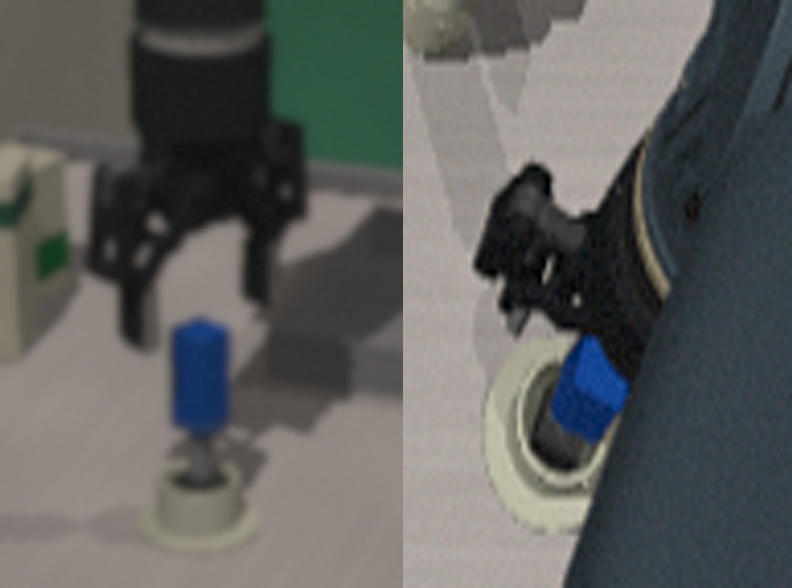

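```bash
python3 -m jog '{"translation": [[0,0,4],[0,0,4],[0,0,4],[0,0,4],[0,0,4],[0,0,4],[0,0,4],[0,0,4],[0,0,0],[0,0,0]], "twist": [[0,0,0],[0,0,0],[0,0,0],[0,0,0],[0,0,0],[0,0,0],[0,0,0],[0,0,0],[0,0,0],[0,0,0]]}'
python3 - <<'E'
from go import *
togo([.569,-.162,.06],down(65))
s=get_image("side")[:,:,::-1];t=get_image("top")[:,:,::-1]
a=cv2.resize(s[90:230,270:366],None,fx=4.2,fy=4.2,interpolation=cv2.INTER_CUBIC)
b=cv2.resize(t[110:210,405:500],None,fx=4.1,fy=588/100,interpolation=cv2.INTER_CUBIC)[:588]
cv2.imwrite("pics/k4.png",np.hstack([a,b]))
E
```

```text
time_s: 6.4
tool_pos: [0.569, -0.1626, 0.0595]
tool_rot: [-2.65, -1.687, 0.0]
ft_force: [1.2, 0.1, 0.1]
grip_width: 1.003
t 6.4 pos [ 0.569  -0.1626  0.0595] zaxis [-0.0003  0.0001 -1.    ] x yaw 64.95339162118141
shift mm [ 0.48 -0.27 -0.54] twist deg [-0.02  0.   -0.05] q [-22.4  13.8   0.6  76.8   0.    2.6] F [1.22 0.06 0.15] grip 1.003
```

View pics/k4.png

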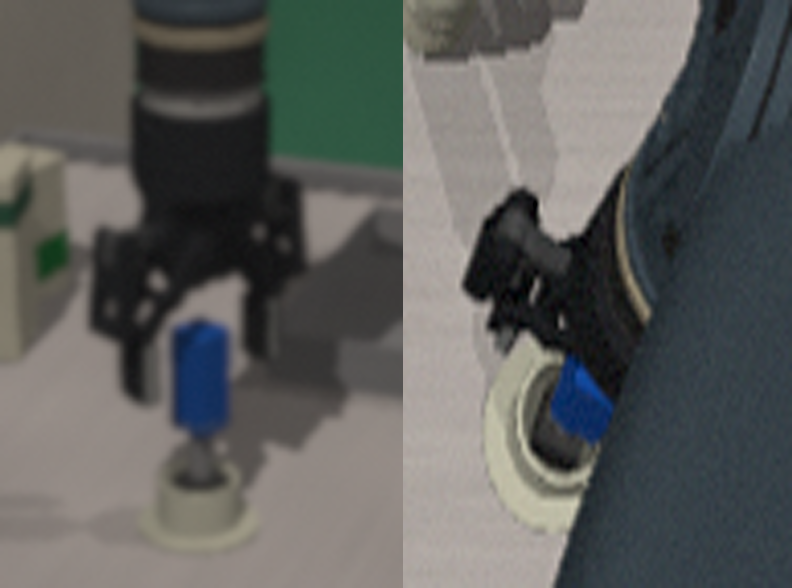

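```bash
python3 -m jog '{"translation": [[0,0,2],[0,0,2],[0,0,0],[0,0,0],[0,0,0],[0,0,0],[0,0,0],[0,0,0],[0,0,0],[0,0,0]], "twist": [[0,0,0],[0,0,0],[0,0,0],[0,0,0],[0,0,0],[0,0,0],[0,0,0],[0,0,0],[0,0,0],[0,0,0]]}' 
python3 -m jog '{"translation": [[0,0,0],[0,0,0],[0,0,0],[0,0,0],[0,0,0],[0,0,0],[0,0,0],[0,0,0],[0,0,0],[0,0,0]], "twist": [[0,0,0],[0,0,0],[0,0,0],[0,0,0],[0,0,0],[0,0,0],[0,0,0],[0,0,0],[0,0,0],[0,0,0]]}' 0 80
python3 - <<'E'
from go import *
togo([.569,-.162,.06],down(65)); print(get_obs()["moment"])
s=get_image("side")[:,:,::-1];t=get_image("top")[:,:,::-1]
a=cv2.resize(s[90:230,270:366],None,fx=4.2,fy=4.2,interpolation=cv2.INTER_CUBIC)
b=cv2.resize(t[110:210,405:500],None,fx=4.1,fy=588/100,interpolation=cv2.INTER_CUBIC)[:588]
cv2.imwrite("pics/k5.png",np.hstack([a,b]))
E
```

```text
time_s: 7.5
tool_pos: [0.5692, -0.1626, 0.0556]
tool_rot: [2.65, 1.687, 0.0]
ft_force: [-0.6, -0.3, -0.4]
grip_width: 0.998
time_s: 8.5
tool_pos: [0.5693, -0.1626, 0.0558]
tool_rot: [2.65, 1.687, 0.0]
ft_force: [0.2, 0.3, 1.1]
grip_width: 0.295
t 8.5 pos [ 0.5693 -0.1626  0.0558] zaxis [ 0.0003 -0.0001 -1.    ] x yaw 64.95629317045699
shift mm [ 0.46 -0.5  -4.23] twist deg [ 0.02  0.   -0.04] q [-22.4  13.9   0.3  76.4  -0.    2.6] F [0.19 0.27 1.13] grip 0.295
[ 0.0095 -0.0251 -0.0148]
```

View pics/k5.png

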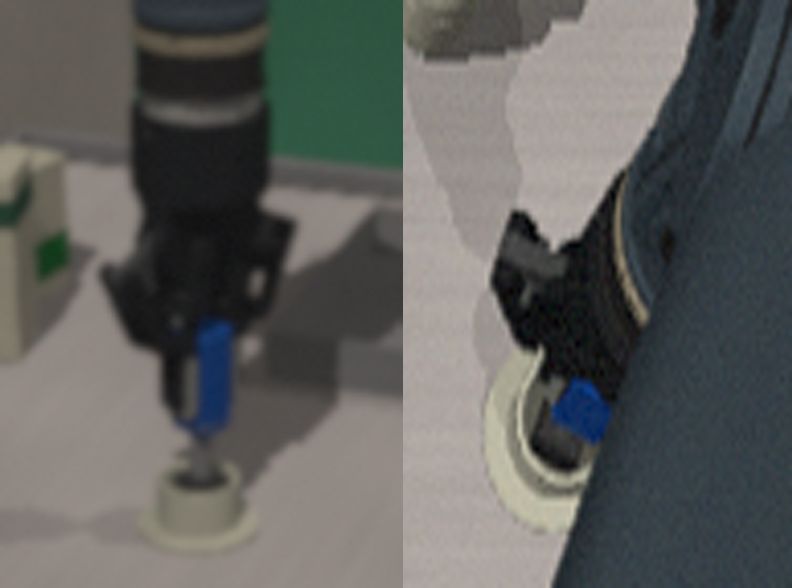

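```bash
python3 -m jog '{"translation": [[0,0,-5],[0,0,-10],[0,0,-10],[0,0,-10],[0,0,-15],[0,0,-15],[0,0,-15],[0,0,-10],[0,0,-5],[0,0,-5]], "twist": [[0,0,0],[0,0,0],[0,0,0],[0,0,0],[0,0,0],[0,0,0],[0,0,0],[0,0,0],[0,0,0],[0,0,0]]}' 
cat >> go.py <<'E'
from scipy.spatial.transform import Slerp
S0=np.array([.5396,.2018,.033]); M0=np.array([[.9659,-.0014,-.2588],[.0013,1,-.0004],[.2588,0,.9659]])
def slot_pose(s,y,z,phi,L=.0508):
    x=np.array([np.cos(np.radians(phi)),np.sin(np.radians(phi)),0]);zz=np.array([0,0,-1.]);yy=np.cross(zz,x)
    Rt=R.from_matrix(M0@np.stack([x,yy,zz],1))
    return S0+M0@np.array([s,y,z+L]),Rt
def rim(L=.0508):
    p,Rc,o=cur();rp=p+Rc.apply([0,0,L]);sl=M0.T@(rp-S0)*1e3
    Rs=M0.T@Rc.as_matrix()
    print("rim in slot mm",np.round(sl,2),"tilt deg",np.round(np.degrees(np.arccos(-Rs[2,2])),2),"phi",np.round(np.degrees(np.arctan2(Rs[1,0],Rs[0,0])),2),"axial F",np.round(M0.T@o["ft_force"],2),"mom(slot)",np.round(M0.T@np.array(o["moment"]),3),"t",round(o["time_s"],2))
def rows(p,Rt,n):
    q,Rc,o=cur();sl=Slerp([0,1],R.concatenate([Rc,Rt]));a=Rc;pp=q
    for i in range(1,n+1):
        b=sl(i/n);pn=q+(p-q)*i/n
        print(np.round(a.inv().apply(pn-pp)*1e3,1).tolist(),np.round(np.degrees((a.inv()*b).as_rotvec()),2).tolist());a=b;pp=pn
E
python3 - <<'E'
from go import *
p,Rt=slot_pose(.005,-.0005,.055,86)
print(p);togo(p,Rt);rows(p,Rt,16)
s=get_image("side")[:,:,::-1];cv2.imwrite("pics/l1.png",cv2.resize(s[60:220,240:400],None,fx=3.7,fy=3.7,interpolation=cv2.INTER_CUBIC))
E
```

```text
time_s: 9.6
tool_pos: [0.5692, -0.1626, 0.1561]
tool_rot: [2.65, 1.687, 0.0]
ft_force: [-0.0, 0.6, -1.3]
grip_width: 0.296
[0.517  0.2013 0.1365]
t 9.6 pos [ 0.5692 -0.1626  0.1561] zaxis [ 0. -0. -1.] x yaw 64.95526931119063
shift mm [ 307.58 -201.25   19.57] twist deg [-14.6    3.79 -21.  ] q [-22.4  12.5  10.1  87.6  -0.    2.6] F [-0.02  0.58 -1.34] grip 0.296
[19.2, -12.6, 1.2] [-0.91, 0.24, -1.31]
[19.5, -12.2, 1.1] [-0.91, 0.24, -1.31]
[19.8, -11.7, 1.0] [-0.91, 0.24, -1.31]
[20.0, -11.3, 0.9] [-0.91, 0.24, -1.31]
[20.3, -10.8, 0.8] [-0.91, 0.24, -1.31]
[20.5, -10.4, 0.7] [-0.91, 0.24, -1.31]
[20.8, -9.9, 0.6] [-0.91, 0.24, -1.31]
[21.0, -9.4, 0.6] [-0.91, 0.24, -1.31]
[21.2, -9.0, 0.5] [-0.91, 0.24, -1.31]
[21.4, -8.5, 0.5] [-0.91, 0.24, -1.31]
[21.6, -8.0, 0.4] [-0.91, 0.24, -1.31]
[21.7, -7.5, 0.4] [-0.91, 0.24, -1.31]
[21.9, -7.0, 0.4] [-0.91, 0.24, -1.31]
[22.1, -6.5, 0.3] [-0.91, 0.24, -1.31]
[22.2, -6.0, 0.3] [-0.91, 0.24, -1.31]
[22.3, -5.5, 0.3] [-0.91, 0.24, -1.31]
```

View pics/l1.png

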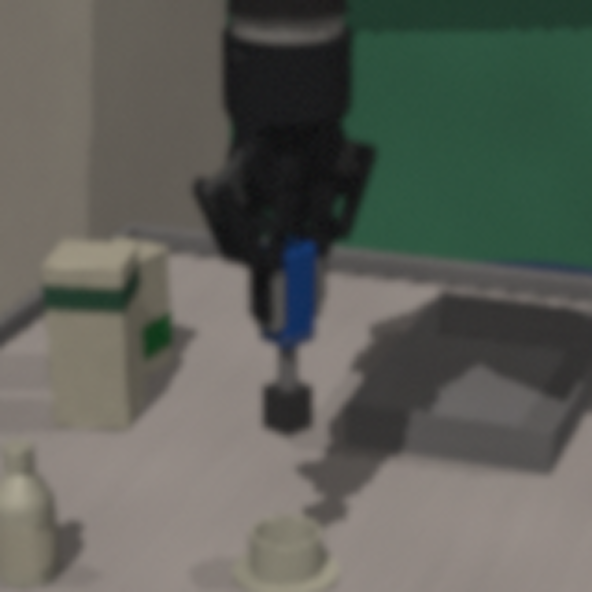

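The driver is out of the cup and hanging straight in the jaws (socket at (287,410) in the crop). Next I carry it over to the foot while tilting.

```bash
python3 -m jog '{"translation": [[19.2,-12.6,1.2],[19.5,-12.2,1.1],[19.8,-11.7,1],[20,-11.3,0.9],[20.3,-10.8,0.8],[20.5,-10.4,0.7],[20.8,-9.9,0.6],[21,-9.4,0.6],[21.2,-9,0.5],[21.4,-8.5,0.5]], "twist": [[-0.91,0.24,-1.31],[-0.91,0.24,-1.31],[-0.91,0.24,-1.31],[-0.91,0.24,-1.31],[-0.91,0.24,-1.31],[-0.91,0.24,-1.31],[-0.91,0.24,-1.31],[-0.91,0.24,-1.31],[-0.91,0.24,-1.31],[-0.91,0.24,-1.31]]}' 
python3 -m jog '{"translation": [[21.6,-8,0.4],[21.7,-7.5,0.4],[21.9,-7,0.4],[22.1,-6.5,0.3],[22.2,-6,0.3],[22.3,-5.5,0.3],[0,0,0],[0,0,0],[0,0,0],[0,0,0]], "twist": [[-0.91,0.24,-1.31],[-0.91,0.24,-1.31],[-0.91,0.24,-1.31],[-0.91,0.24,-1.31],[-0.91,0.24,-1.31],[-0.91,0.24,-1.31],[0,0,0],[0,0,0],[0,0,0],[0,0,0]]}' 
cat > look.py <<'E'
import sys
from go import *
n=sys.argv[1]
s=get_image("side")[:,:,::-1];t=get_image("top")[:,:,::-1]
cv2.imwrite(f"pics/s_{n}.png",s);cv2.imwrite(f"pics/t_{n}.png",t)
x,y,w,h=map(int,sys.argv[2:6]);x2,y2,w2,h2=map(int,sys.argv[6:10])
a=cv2.resize(s[y:y+h,x:x+w],(400,400*h//w),interpolation=cv2.INTER_CUBIC)
b=cv2.resize(t[y2:y2+h2,x2:x2+w2],(400,400*h2//w2),interpolation=cv2.INTER_CUBIC)
H=max(a.shape[0],b.shape[0]);c=np.zeros((H,800,3),np.uint8);c[:a.shape[0],:400]=a;c[:b.shape[0],400:]=b
cv2.imwrite(f"pics/{n}.png",c);rim()
E
python3 look.py m1 220 200 80 110 240 140 70 90
```

```text
time_s: 10.65
tool_pos: [0.5356, 0.0659, 0.1425]
tool_rot: [2.349, 1.907, 0.181]
ft_force: [-0.4, -0.1, -0.6]
grip_width: 0.296
time_s: 11.65
tool_pos: [0.5174, 0.2005, 0.1363]
tool_rot: [2.159, 2.012, 0.284]
ft_force: [-0.7, 0.1, -0.3]
grip_width: 0.295
rim in slot mm [ 5.43 -1.13 54.84] tilt deg 0.44 phi 85.88 axial F [ 0.2  -0.08 -2.22] mom(slot) [-0.005  0.37  -0.018] t 11.75
```

View pics/m1.png

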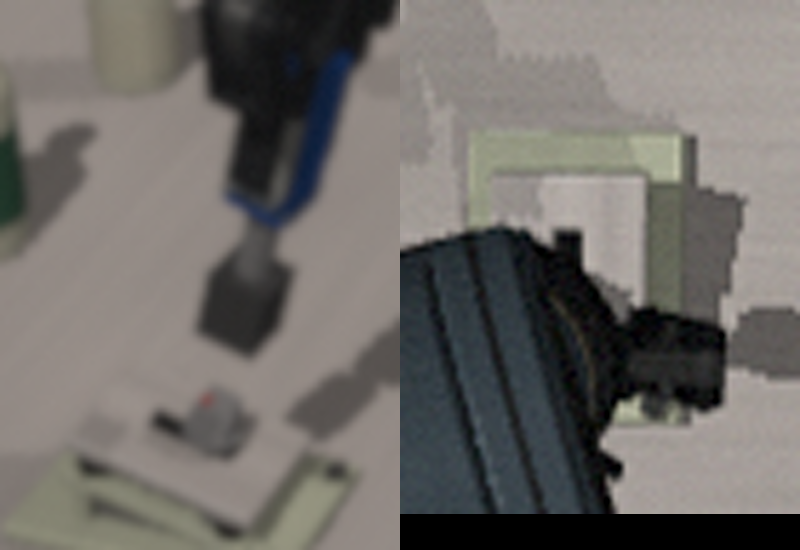

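View pics/s_m1.png

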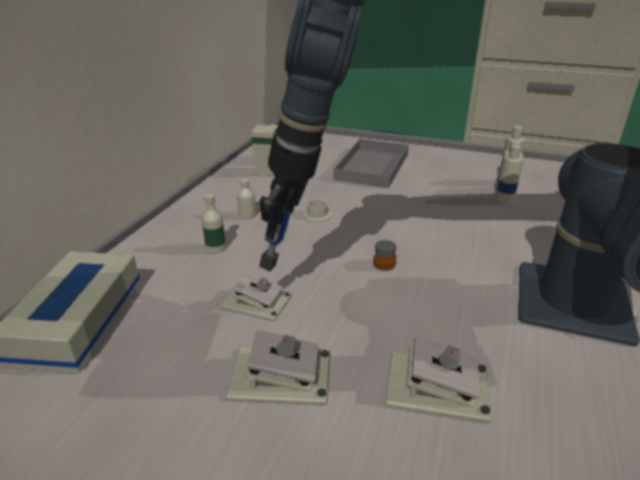

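```bash
cat > ov.py <<'E'
import sys
from go import *
n=sys.argv[1];x,y,w,h=map(int,sys.argv[2:6]);L=.0508
dx=float(sys.argv[6])/1e3 if len(sys.argv)>6 else 0;dy=float(sys.argv[7])/1e3 if len(sys.argv)>7 else 0;dz=float(sys.argv[8])/1e3 if len(sys.argv)>8 else 0
im=cv2.imread(f"pics/s_{n}.png");k=int(560/h)
c=cv2.resize(im[y:y+h,x:x+w],None,fx=k,fy=k,interpolation=cv2.INTER_CUBIC);c=np.clip((c.astype(float)-20)*1.8,0,255).astype(np.uint8)
d=c.copy()
p,Rc,o=cur()
Q=lambda pt:((proj("side",pt)-[x,y]+.5)*k-.5).astype(int)
def box(org,Rm,hw,z0,z1,col):
    q=[[Q(org+Rm@np.array([a*hw,b*hw,z])) for a,b in((1,1),(1,-1),(-1,-1),(-1,1))] for z in(z0,z1)]
    for r in q: cv2.polylines(d,[np.array(r)],True,col,1)
    for i in range(4): cv2.line(d,tuple(map(int,q[0][i])),tuple(map(int,q[1][i])),col,1)
rm=Rc.as_matrix()
org=p+rm@[0,0,L]+M0@[dx,dy,dz]
D=np.stack([rm[:,0],-rm[:,1],-rm[:,2]],1)
box(org,D,.0115,0,.028,(0,255,0));box(org,D,.013,.058,.12,(0,255,255))
a=np.radians(-4);Z=np.array([[np.cos(a),-np.sin(a),0],[np.sin(a),np.cos(a),0],[0,0,1]])
box(S0+M0@[.005,-.0005,0],M0@Z,.007,.008,.022,(255,0,255))
P=[Q(S0+M0@np.array([12e-3+sx*.037,sy*.028,0])) for sx,sy in((1,1),(1,-1),(-1,-1),(-1,1))]
cv2.polylines(d,[np.array(P)],True,(255,255,0),1)
cv2.imwrite(f"pics/ov_{n}.png",np.hstack([c,d]));print(c.shape)
E
python3 ov.py m1 220 220 75 95
```

```text
(475, 375, 3)
```

View pics/ov_m1.png

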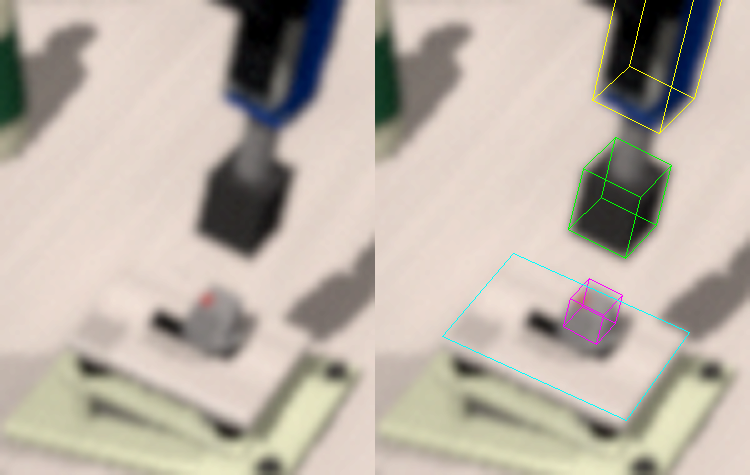

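```bash
python3 - <<'E'
from go import *
im=cv2.imread("pics/side0.png");x,y,w,h,k=226,265,66,50,12
c=cv2.resize(im[y:y+h,x:x+w],None,fx=k,fy=k,interpolation=cv2.INTER_CUBIC).astype(float)
c=np.clip((c-70)*3.2,0,255).astype(np.uint8)
for q in range(0,w,5): cv2.putText(c,str(q+x),(q*k,10),0,.35,(0,0,255),1)
for q in range(0,h,5): cv2.putText(c,str(q+y),(0,q*k+10),0,.35,(0,0,255),1)
Q=lambda pt:((proj("side",pt)-[x,y]+.5)*k-.5).astype(int)
P=[Q(S0+M0@np.array([12e-3+sx*.037,sy*.028,0])) for sx,sy in((1,1),(1,-1),(-1,-1),(-1,1))]
cv2.polylines(c,[np.array(P)],True,(0,0,255),1)
P=[Q(S0+M0@np.array([12e-3+sx*.037,sy*.028,-.006])) for sx,sy in((1,1),(-1,1),(-1,-1))]
cv2.polylines(c,[np.array(P)],False,(0,160,0),1)
cv2.imwrite("pics/n1.png",c)
E
```

```text
(no output)
```

View pics/n1.png

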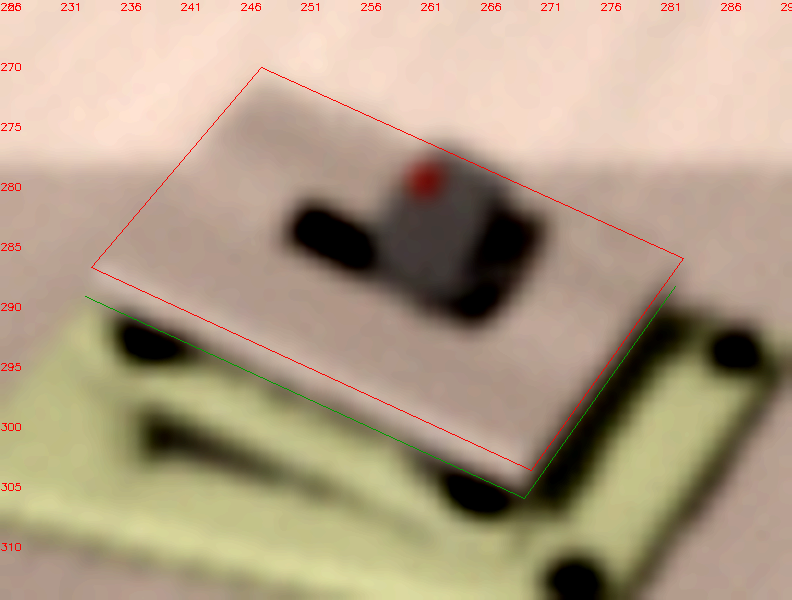

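```bash
python3 - <<'E'
from go import *
out=[]
for n,(x,y,w,h,k),f in(("side",(245,268,32,32,12),"pics/side0.png"),("top",(254,174,32,32,12),"pics/top0.png")):
  im=cv2.imread(f)
  for s in(.003,.0055,.008):
    c=cv2.resize(im[y:y+h,x:x+w],None,fx=k,fy=k,interpolation=cv2.INTER_CUBIC).astype(float)
    c=np.clip((c-50)*3,0,255).astype(np.uint8)
    Q=lambda pt:((proj(n,S0+M0@np.array(pt))-[x,y]+.5)*k-.5).astype(int)
    th=np.linspace(0,2*np.pi,40)
    yy=-.0003
    for z in(.005,.008): cv2.polylines(c,[np.array([Q((s+.011*np.cos(t),yy+.011*np.sin(t),z)) for t in th])],True,(0,200,0),1)
    a=-.075
    q=[[Q((s+.007*(np.cos(a)*i-np.sin(a)*j),yy+.007*(np.sin(a)*i+np.cos(a)*j),z)) for i,j in((1,1),(1,-1),(-1,-1),(-1,1))] for z in(.008,.022)]
    for r in q: cv2.polylines(c,[np.array(r)],True,(255,0,255),1)
    for i in range(4): cv2.line(c,tuple(map(int,q[0][i])),tuple(map(int,q[1][i])),(255,0,255),1)
    out.append(cv2.resize(c,(264,264)))
cv2.imwrite("pics/n2.png",np.vstack([np.hstack(out[:3]),np.hstack(out[3:])]))
E
```

```text
(no output)
```

View pics/n2.png

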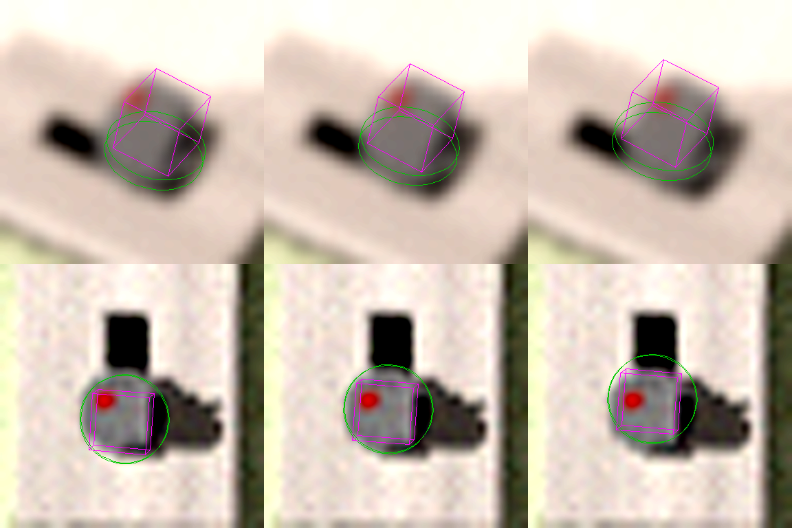

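```bash
python3 - <<'E'
from go import *
p,Rt=slot_pose(.0032,-.0003,.027,86);togo(p,Rt)
E
```

```text
t 11.75 pos [0.5175 0.2006 0.1365] zaxis [ 0.2584  0.0008 -0.966 ] x yaw 86.0981972221314
shift mm [ 0.67 -2.3  27.84] twist deg [-0.03 -0.02 -0.13] q [ 16.8  -9.  -15.8  68.8  -4.3  20.4] F [ 0.77 -0.08 -2.09] grip 0.294
```

```bash
python3 -m jog '{"translation": [[0.7,-2.3,2.8],[0,0,3],[0,0,3],[0,0,3],[0,0,3],[0,0,3],[0,0,3],[0,0,3],[0,0,3],[0,0,0]], "twist": [[0,0,0],[0,0,0],[0,0,0],[0,0,0],[0,0,0],[0,0,0],[0,0,0],[0,0,0],[0,0,0],[0,0,0]]}' 
python3 look.py m2 220 200 80 110 240 140 70 90; python3 ov.py m2 230 235 55 70
```

```text
time_s: 12.75
tool_pos: [0.5216, 0.2021, 0.1092]
tool_rot: [2.158, 2.013, 0.283]
ft_force: [-0.2, 0.2, -2.0]
grip_width: 0.297
rim in slot mm [ 2.74  0.51 27.96] tilt deg 0.45 phi 85.95 axial F [ 0.51 -0.17 -2.01] mom(slot) [0.025 0.377 0.002] t 12.85
(560, 440, 3)
```

View pics/ov_m2.png

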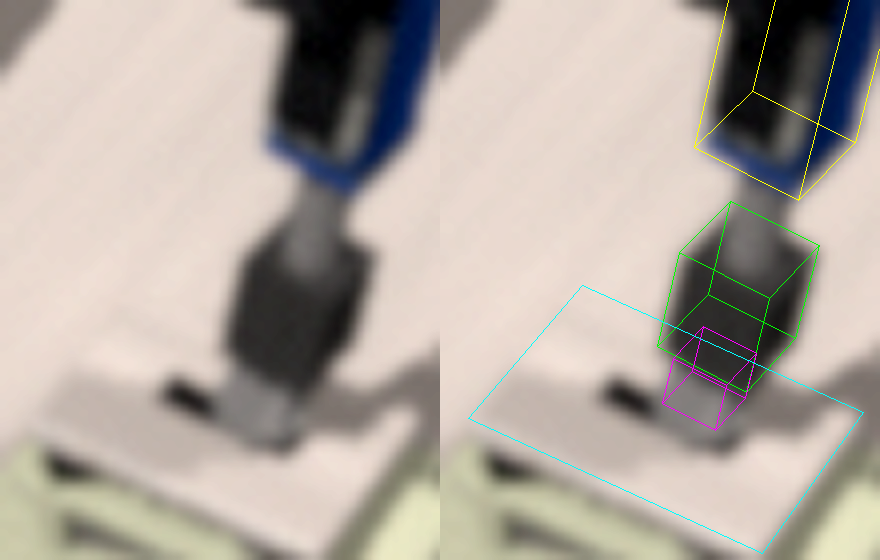

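View pics/m2.png

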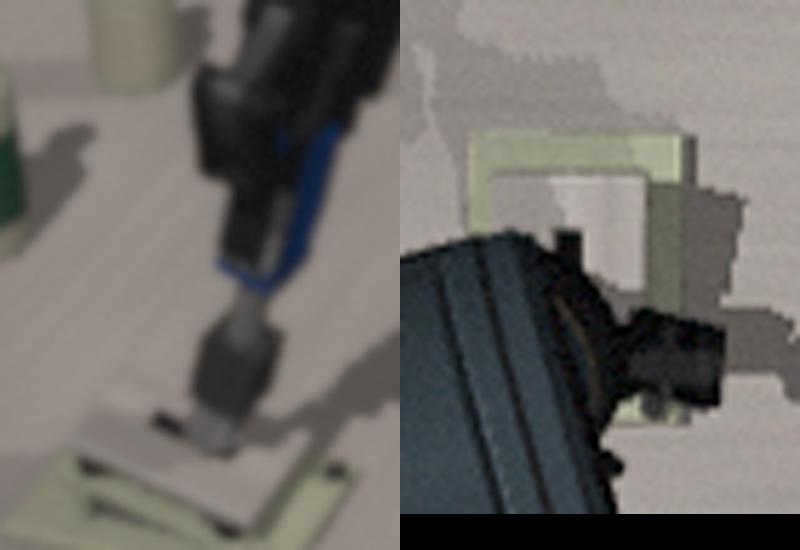

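```bash
python3 - <<'E'
from go import *
p,Rt=slot_pose(.0037,.0001,.018,86);togo(p,Rt)
E
```

```text
t 12.85 pos [0.5219 0.2022 0.1098] zaxis [ 0.2582  0.0011 -0.9661] x yaw 86.17856018023855
shift mm [-0.32  0.95  9.96] twist deg [-0.04 -0.04 -0.05] q [ 16.9  -7.9 -17.9  65.6  -4.2  20.3] F [ 1.01 -0.17 -1.81] grip 0.294
```

```bash
python3 -m jog '{"translation": [[-0.3,0.9,1],[0,0,1],[0,0,1],[0,0,1],[0,0,1],[0,0,1],[0,0,1],[0,0,0.5],[0,0,0],[0,0,0]], "twist": [[0,0,0],[0,0,0],[0,0,0],[0,0,0],[0,0,0],[0,0,0],[0,0,0],[0,0,0],[0,0,0],[0,0,0]]}' 
python3 look.py m3 220 200 80 110 240 140 70 90; python3 ov.py m3 230 235 55 70
```

```text
time_s: 13.85
tool_pos: [0.5248, 0.202, 0.1032]
tool_rot: [2.157, 2.013, 0.285]
ft_force: [-1.8, 0.3, 0.5]
grip_width: 0.297
rim in slot mm [ 3.88  0.23 20.82] tilt deg 0.45 phi 85.96 axial F [-0.79  0.09  1.99] mom(slot) [-0.1    0.505 -0.038] t 13.95
(560, 440, 3)
```

View pics/ov_m3.png

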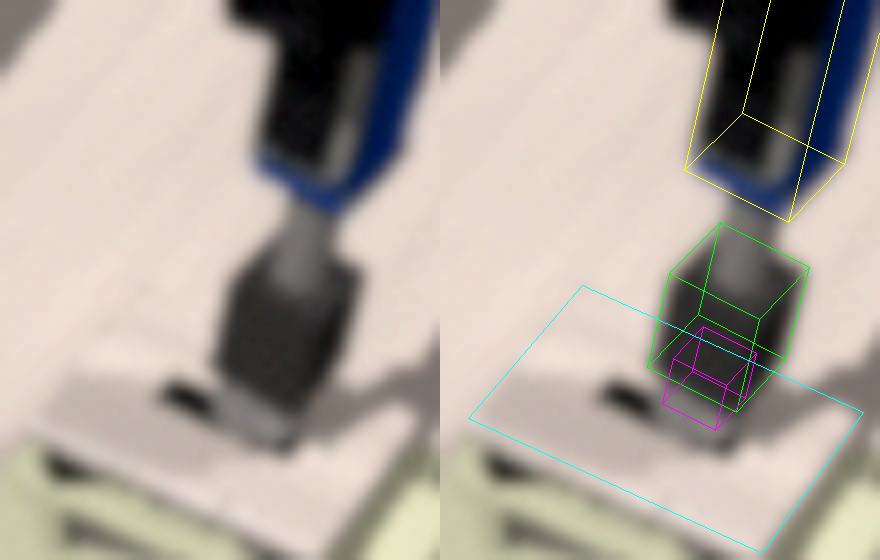

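```bash
python3 - <<'E'
from go import *
for i in range(4): get_image("side");rim()
E
```

```text
rim in slot mm [ 3.84  0.25 20.78] tilt deg 0.45 phi 85.95 axial F [-1.81 -0.11  1.26] mom(slot) [-0.056  0.515 -0.023] t 14.0
rim in slot mm [ 3.9   0.25 20.78] tilt deg 0.45 phi 85.95 axial F [-0.4   0.73  1.49] mom(slot) [-0.028  0.515 -0.014] t 14.05
rim in slot mm [ 3.87  0.23 20.75] tilt deg 0.45 phi 85.95 axial F [-1.89 -0.43  1.68] mom(slot) [-0.017  0.477 -0.003] t 14.1
rim in slot mm [ 3.9   0.24 20.75] tilt deg 0.45 phi 85.95 axial F [-0.83  0.64  2.25] mom(slot) [-0.044  0.53   0.042] t 14.15
```

```bash
python3 -m jog '{"translation": [[0,-0.4,0],[-0.2,-0.4,0],[0,0,0],[0,0,0.5],[0,0,0.5],[0,0,0.5],[0,0,0.5],[0,0,0],[0,0,0],[0,0,0]], "twist": [[0,0,0],[0,0,0],[0,0,0],[0,0,0],[0,0,0],[0,0,0],[0,0,0],[0,0,0],[0,0,0],[0,0,0]]}' 
python3 - <<'E'
from go import *
rim()
for i in range(3): get_image("side");rim()
E
```

```text
time_s: 15.15
tool_pos: [0.5256, 0.2017, 0.1013]
tool_rot: [2.157, 2.011, 0.287]
ft_force: [5.0, -0.0, -0.1]
grip_width: 0.294
rim in slot mm [ 4.23 -0.05 18.84] tilt deg 0.46 phi 85.93 axial F [ 4.78 -0.05 -1.39] mom(slot) [-0.112 -0.982  0.02 ] t 15.15
rim in slot mm [ 4.15 -0.07 18.84] tilt deg 0.45 phi 85.93 axial F [ 5.    0.08 -0.92] mom(slot) [-0.137 -1.132 -0.023] t 15.2
rim in slot mm [ 4.13 -0.07 18.85] tilt deg 0.45 phi 85.93 axial F [ 3.76 -0.59 -0.05] mom(slot) [-0.163 -1.157 -0.005] t 15.25
rim in slot mm [ 4.08 -0.06 18.86] tilt deg 0.45 phi 85.93 axial F [ 4.5  -0.03 -0.98] mom(slot) [-0.15  -1.232  0.02 ] t 15.3
```

```bash
python3 -m jog '{"translation": [[0,0.4,0],[0,0.4,0],[0,0.4,0],[0,0,0.5],[0,0,0.5],[0,0,0.5],[0,0,0.5],[0,0,0.5],[0,0,0.5],[0,0,0]], "twist": [[0,0,0],[0,0,0],[0,0,0],[0,0,0],[0,0,0],[0,0,0],[0,0,0],[0,0,0],[0,0,0],[0,0,0]]}' 
python3 - <<'E'
from go import *
rim()
for i in range(2): get_image("side");rim()
E
```

```text
time_s: 16.3
tool_pos: [0.5266, 0.2017, 0.0983]
tool_rot: [2.157, 2.013, 0.285]
ft_force: [3.7, -0.5, 2.0]
grip_width: 0.295
rim in slot mm [ 4.34 -0.05 15.61] tilt deg 0.44 phi 85.95 axial F [ 4.13 -0.5   0.99] mom(slot) [-0.236 -1.137  0.004] t 16.3
rim in slot mm [ 4.31 -0.05 15.62] tilt deg 0.44 phi 85.95 axial F [ 4.07 -0.62  1.65] mom(slot) [-0.193 -1.172 -0.022] t 16.35
rim in slot mm [ 4.29 -0.02 15.62] tilt deg 0.45 phi 85.95 axial F [ 5.78 -0.69  0.65] mom(slot) [-0.248 -1.129 -0.016] t 16.4
```

```bash
python3 look.py m4 220 200 80 110 240 140 70 90; python3 ov.py m4 230 235 55 70
```

```text
rim in slot mm [ 4.31 -0.02 15.65] tilt deg 0.44 phi 85.95 axial F [ 4.36 -0.86  1.45] mom(slot) [-0.263 -1.155  0.004] t 16.5
(560, 440, 3)
```

View pics/ov_m4.png

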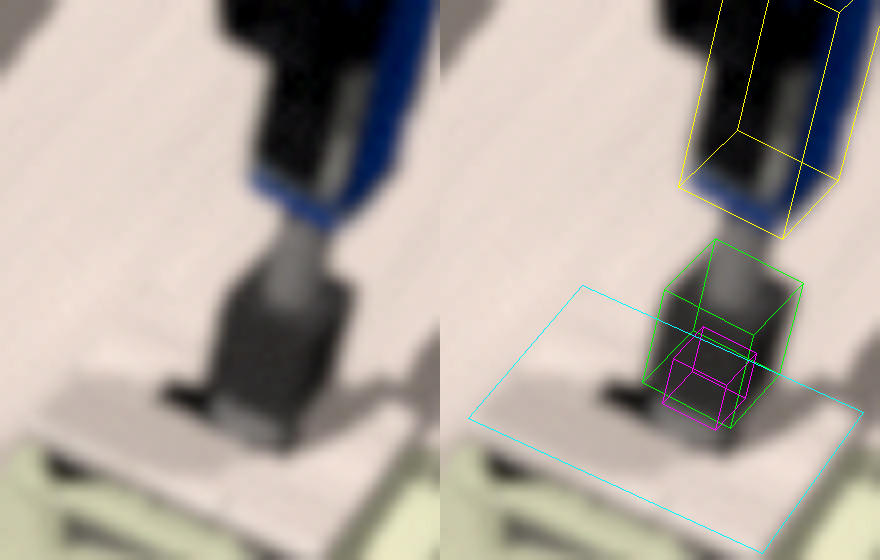

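```bash
python3 -m jog '{"translation": [[0,0.4,0],[0,0.4,0],[0,0,0],[0,0,0],[0,0,0],[0,0,0],[0,0,0],[0,0,0],[0,0,0],[0,0,0]], "twist": [[0,0,0],[0,0,0],[0,0,0],[0,0,0],[0,0,0],[0,0,0],[0,0,0],[0,0,0],[0,0,0],[0,0,0]]}' 
python3 - <<'E'
from go import *
rim()
for i in range(2): get_image("side");rim()
E
```

```text
time_s: 17.5
tool_pos: [0.5269, 0.2017, 0.0981]
tool_rot: [2.158, 2.014, 0.284]
ft_force: [3.5, -0.3, 1.5]
grip_width: 0.294
rim in slot mm [ 4.52 -0.08 15.39] tilt deg 0.45 phi 85.96 axial F [ 3.75 -0.29  0.52] mom(slot) [-0.128 -0.66  -0.001] t 17.5
rim in slot mm [ 4.53 -0.08 15.38] tilt deg 0.45 phi 85.96 axial F [ 3.25 -0.24  0.82] mom(slot) [-0.1   -0.605 -0.008] t 17.55
rim in slot mm [ 4.55 -0.05 15.42] tilt deg 0.45 phi 85.96 axial F [3.25 0.12 0.43] mom(slot) [-0.11  -0.664  0.023] t 17.6
```

```bash
python3 -m jog '{"translation": [[0,0.4,0],[0,0.4,0],[0,0.4,0],[0,0.4,0],[0,0.3,0],[0,0,0],[0,0,0],[0,0,0],[0,0,0],[0,0,0]], "twist": [[0,0,0],[0,0,0],[0,0,0],[0,0,0],[0,0,0],[0,0,0],[0,0,0],[0,0,0],[0,0,0],[0,0,0]]}' 
python3 - <<'E'
from go import *
rim()
for i in range(2): get_image("side");rim()
E
```

```text
time_s: 18.6
tool_pos: [0.5288, 0.2015, 0.0987]
tool_rot: [2.158, 2.013, 0.284]
ft_force: [0.6, -0.4, -1.0]
grip_width: 0.292
rim in slot mm [ 6.52 -0.26 15.44] tilt deg 0.45 phi 85.96 axial F [ 0.33 -0.4  -1.08] mom(slot) [-0.01   0.433  0.013] t 18.6
rim in slot mm [ 6.56 -0.23 15.5 ] tilt deg 0.45 phi 85.96 axial F [-0.83 -0.01 -1.21] mom(slot) [-0.066  0.452 -0.005] t 18.65
rim in slot mm [ 6.57 -0.24 15.52] tilt deg 0.45 phi 85.95 axial F [-0.6   0.37 -1.63] mom(slot) [-0.035  0.411 -0.001] t 18.7
```

```bash
python3 look.py m5 220 200 80 110 240 140 70 90; python3 ov.py m5 230 235 55 70
```

```text
rim in slot mm [ 6.57 -0.24 15.5 ] tilt deg 0.45 phi 85.96 axial F [-0.03  0.49 -1.86] mom(slot) [-0.006  0.419  0.074] t 18.8
(560, 440, 3)
```

View pics/ov_m5.png

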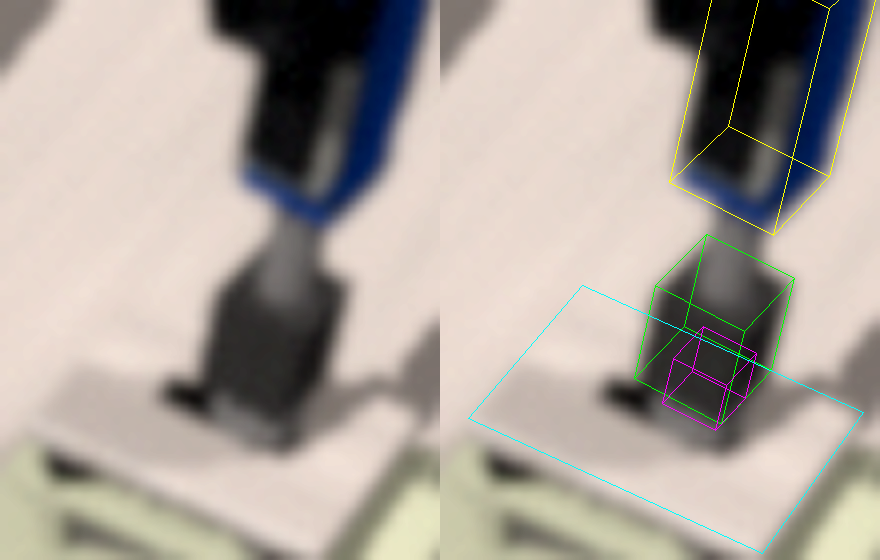

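```bash
python3 -m jog '{"translation": [[0,-0.4,0.8],[0,0,0.8],[0,0,0.8],[0,0,0.8],[0,0,0.8],[0,0,0.8],[0,0,0.8],[0,0,0],[0,0,0],[0,0,0]], "twist": [[0,0,0],[0,0,0],[0,0,0],[0,0,0],[0,0,0],[0,0,0],[0,0,0],[0,0,0],[0,0,0],[0,0,0]]}' 
python3 - <<'E'
from go import *
rim()
for i in range(2): get_image("side");rim()
E
```

```text
time_s: 19.8
tool_pos: [0.53, 0.2015, 0.0933]
tool_rot: [2.157, 2.013, 0.285]
ft_force: [-0.4, 0.6, -1.0]
grip_width: 0.291
rim in slot mm [ 6.34 -0.21  9.94] tilt deg 0.45 phi 85.95 axial F [-0.61  0.58 -0.9 ] mom(slot) [-0.071  0.395  0.048] t 19.8
rim in slot mm [ 6.36 -0.2   9.96] tilt deg 0.45 phi 85.95 axial F [-0.98 -1.66 -1.76] mom(slot) [-0.131  0.384  0.051] t 19.85
rim in slot mm [ 6.39 -0.21  9.99] tilt deg 0.45 phi 85.95 axial F [ 0.02 -0.66 -1.64] mom(slot) [-0.09   0.365 -0.041] t 19.9
```

Sliding down freely, with no lateral load. I'll continue until it lands on the washer.

```bash
python3 -m jog '{"translation": [[0,0,0.5],[0,0,0.5],[0,0,0.5],[0,0,0.5],[0,0,0.5],[0,0,0.5],[0,0,0],[0,0,0],[0,0,0],[0,0,0]], "twist": [[0,0,0],[0,0,0],[0,0,0],[0,0,0],[0,0,0],[0,0,0],[0,0,0],[0,0,0],[0,0,0],[0,0,0]]}' 
python3 - <<'E'
from go import *
rim()
for i in range(2): get_image("side");rim()
E
```

```text
time_s: 20.9
tool_pos: [0.5309, 0.2015, 0.0907]
tool_rot: [2.157, 2.013, 0.285]
ft_force: [-0.7, -0.6, 2.2]
grip_width: 0.297
rim in slot mm [ 6.52 -0.2   7.17] tilt deg 0.44 phi 85.95 axial F [-0.07 -0.6   2.25] mom(slot) [-0.19   0.548  0.007] t 20.9
rim in slot mm [ 6.49 -0.22  7.13] tilt deg 0.44 phi 85.95 axial F [-0.51 -0.24  1.13] mom(slot) [-0.244  0.559  0.028] t 20.95
rim in slot mm [ 6.52 -0.2   7.12] tilt deg 0.44 phi 85.95 axial F [-1.03 -1.48  2.14] mom(slot) [-0.262  0.6    0.021] t 21.0
```

```bash
python3 -m jog '{"translation": [[0,0,0.3],[0,0,0.3],[0,0,0.2],[0,0,0],[0,0,0],[0,0,0],[0,0,0],[0,0,0],[0,0,0],[0,0,0]], "twist": [[0,0,0],[0,0,0],[0,0,0],[0,0,0],[0,0,0],[0,0,0],[0,0,0],[0,0,0],[0,0,0],[0,0,0]]}' 
python3 look.py m6 220 200 80 110 240 140 70 90; python3 ov.py m6 230 235 55 70
```

```text
time_s: 22.0
tool_pos: [0.5312, 0.2016, 0.0899]
tool_rot: [2.157, 2.013, 0.285]
ft_force: [-2.9, -1.2, 4.8]
grip_width: 0.298
rim in slot mm [ 6.6  -0.18  6.3 ] tilt deg 0.44 phi 85.95 axial F [-1.77 -1.53  5.45] mom(slot) [-0.395  0.719  0.024] t 22.1
(560, 440, 3)
```

View pics/ov_m6.png

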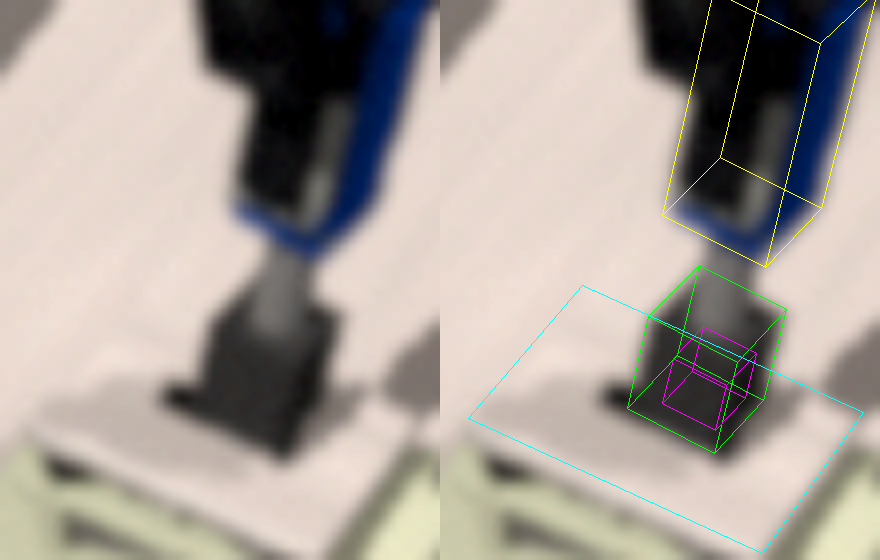

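```bash
python3 - <<'E'
import cv2,numpy as np
o=[]
for n in("m1","m5","m6"):
    im=cv2.imread(f"pics/s_{n}.png");x,y=(240,232) if n!="m1" else (250,215)
    c=cv2.resize(im[y:y+62,x:x+40],(264,409),interpolation=cv2.INTER_CUBIC).astype(float)
    o.append(np.clip((c-20)*3.2,0,255).astype(np.uint8))
cv2.imwrite("pics/q.png",np.hstack(o))
E
```

```text
(no output)
```

View pics/q.png

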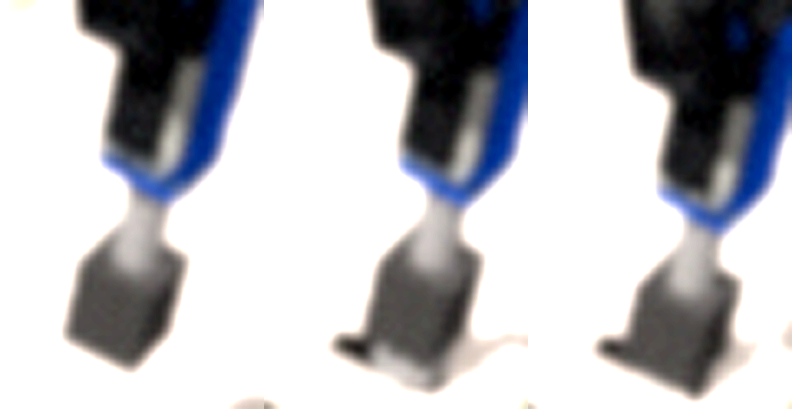

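```bash
python3 - <<'E'
import cv2,numpy as np
from go import *
def edges(n,y0,y1,xa,xb):
    g=cv2.cvtColor(cv2.imread(f"pics/s_{n}.png"),cv2.COLOR_BGR2GRAY).astype(float)
    for y in range(y0,y1):
        r=g[y,xa:xb]; print(n,y,' '.join(f"{int(v):3d}" for v in r))
edges("m1",236,272,256,284)
print();edges("m6",258,294,246,280)
E
```

```text
m1 236 140 140 140 141 142 141 140 132 114  88  63  46  35  30  27  27  27  38  61  80  79  65  48  35  33  33  43  68
m1 237 140 140 141 141 142 140 138 129 111  88  69  54  44  36  32  30  30  41  64  81  79  62  42  35  32  34  48  77
m1 238 141 141 141 141 141 140 138 129 109  84  65  55  50  43  41  39  38  47  67  80  75  57  41  35  32  39  57  87
m1 239 141 141 142 141 141 140 138 130 114  88  66  54  49  47  50  49  49  56  70  76  68  50  37  34  37  47  72 101
m1 240 141 141 141 140 140 140 137 134 123 105  85  69  58  51  52  54  55  61  69  69  57  43  35  36  48  68  93 116
m1 241 141 141 141 140 139 138 138 136 133 124 111  97  78  60  52  52  56  61  63  56  46  38  37  47  67  90 113 128
m1 242 141 141 140 140 139 138 138 138 137 134 129 119 100  76  57  52  54  54  52  46  44  46  50  67  90 112 128 135
m1 243 141 140 140 140 138 138 139 139 138 138 135 129 114  89  65  54  51  49  46  48  52  58  70  90 113 129 135 137
m1 244 140 140 140 138 139 139 140 139 139 138 136 131 116  94  72  61  56  51  49  53  63  77  94 113 127 135 137 138
m1 245 139 139 139 138 138 13
[... 7632 characters left out ...]
 123 122 122 122 122 121 118 114 108  99  88  75  63  55  50  45  42  39  45  63  82  93 105 120 131 136 139 139 139 139 139 137
m6 290 124 124 124 123 123 123 122 122 122 121 120 115 107  98  88  76  67  56  46  42  54  73  95 110 120 133 140 142 142 141 141 139 136 129
m6 291 126 124 124 123 124 122 122 123 122 122 122 121 120 115 108 101  93  81  63  56  71  92 112 127 135 140 144 143 143 143 142 139 133 118
m6 292 131 129 127 125 125 124 123 124 123 123 122 121 121 122 123 123 119 107  90  84  97 114 129 139 143 145 146 145 145 144 143 138 126 107
m6 293 138 136 134 131 130 129 129 128 127 127 125 124 123 125 128 132 133 126 118 115 122 132 139 144 145 147 147 146 145 144 141 131 115  97
```

```bash
python3 -m jog '{"translation": [[0,0,0],[0,0,0],[0,0,0],[0,0,0],[0,0,0],[0,0,0],[0,0,0],[0,0,0],[0,0,0],[0,0,0]], "twist": [[0,0,3],[0,0,4],[0,0,5],[0,0,5],[0,0,5],[0,0,5],[0,0,5],[0,0,5],[0,0,5],[0,0,3]]}' 
python3 -c "
from go import *
rim()"
```

```text
time_s: 23.1
tool_pos: [0.5308, 0.2012, 0.0894]
tool_rot: [2.838, 1.058, 0.372]
ft_force: [-2.9, -1.0, 4.8]
grip_width: 0.299
rim in slot mm [ 6.04 -0.58  5.98] tilt deg 0.45 phi 40.8 axial F [-1.54 -1.02  5.33] mom(slot) [-0.511  0.8    0.049] t 23.1
```

```bash
python3 -m jog '{"translation": [[0,0,0],[0,0,0],[0,0,0],[0,0,0],[0,0,0],[0,0,0],[0,0,0],[0,0,0],[0,0,0],[0,0,0]], "twist": [[0,0,4],[0,0,5],[0,0,5],[0,0,5],[0,0,5],[0,0,5],[0,0,5],[0,0,5],[0,0,5],[0,0,5]]}' 
python3 -c "
from go import *
rim()"
python3 -m jog '{"translation": [[0,0,0],[0,0,0],[0,0,0],[0,0,0],[0,0,0],[0,0,0],[0,0,0],[0,0,0],[0,0,0],[0,0,0]], "twist": [[0,0,5],[0,0,5],[0,0,4],[0,0,3],[0,0,2],[0,0,0],[0,0,0],[0,0,0],[0,0,0],[0,0,0]]}' 
python3 look.py m7 220 200 80 110 240 140 70 90
```

```text
time_s: 24.1
tool_pos: [0.5306, 0.2015, 0.0892]
tool_rot: [-3.088, 0.22, -0.404]
ft_force: [-3.0, 0.3, 4.8]
grip_width: 0.292
rim in slot mm [ 5.78 -0.23  5.79] tilt deg 0.45 phi -8.23 axial F [-1.69  0.28  5.42] mom(slot) [-0.348  0.759  0.07 ] t 24.1
time_s: 25.1
tool_pos: [0.5307, 0.2016, 0.0893]
tool_rot: [-2.971, 0.712, -0.389]
ft_force: [-3.3, -1.2, 2.8]
grip_width: 0.293
rim in slot mm [ 5.91 -0.17  5.92] tilt deg 0.45 phi -27.04 axial F [-2.78 -0.35  2.34] mom(slot) [-0.227  0.92   0.089] t 25.2
```

View pics/m7.png

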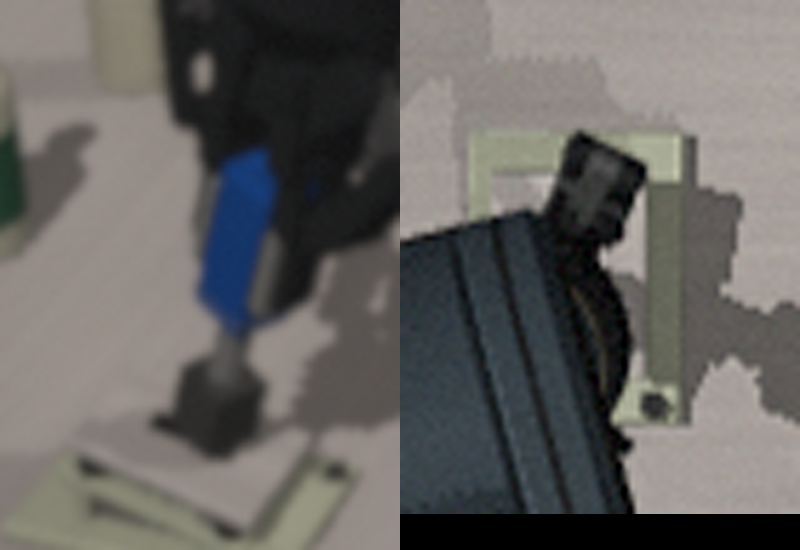

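```bash
python3 -m jog '{"translation": [[0,0,0],[0,0,0],[0,0,-1],[0,0,-2],[0,0,-2],[0,0,-3],[0,0,-3],[0,0,-3],[0,0,-4],[0,0,-4]], "twist": [[0,0,-3],[0,0,-3],[0,0,0],[0,0,0],[0,0,0],[0,0,0],[0,0,0],[0,0,0],[0,0,0],[0,0,0]]}' 
python3 -c "
from go import *
rim()"
python3 -m jog '{"translation": [[0,0,-5],[0,0,-5],[0,0,-6],[0,0,-8],[0,0,-8],[0,0,-8],[0,0,-8],[0,0,-8],[0,0,-5],[0,0,-3]], "twist": [[0,0,0],[0,0,0],[0,0,0],[0,0,0],[0,0,0],[0,0,0],[0,0,0],[0,0,0],[0,0,0],[0,0,0]]}' 
python3 look.py m8 220 200 80 110 240 140 70 90
python3 ov.py m8 220 200 75 110
```

```text
time_s: 26.2
tool_pos: [0.5254, 0.2016, 0.1114]
tool_rot: [-3.016, 0.558, -0.396]
ft_force: [-0.2, 0.4, -1.8]
grip_width: 0.295
rim in slot mm [ 6.54 -0.17 28.61] tilt deg 0.45 phi -21.05 axial F [-0.66  0.42 -1.68] mom(slot) [-0.026  0.322  0.02 ] t 26.2
time_s: 27.2
tool_pos: [0.509, 0.2016, 0.1737]
tool_rot: [-3.016, 0.558, -0.397]
ft_force: [0.3, -0.2, -1.5]
grip_width: 0.295
rim in slot mm [ 6.86 -0.14 92.71] tilt deg 0.45 phi -21.05 axial F [-0.25  0.19 -0.77] mom(slot) [0.007 0.399 0.033] t 27.3
(550, 375, 3)
```

View pics/ov_m8.png

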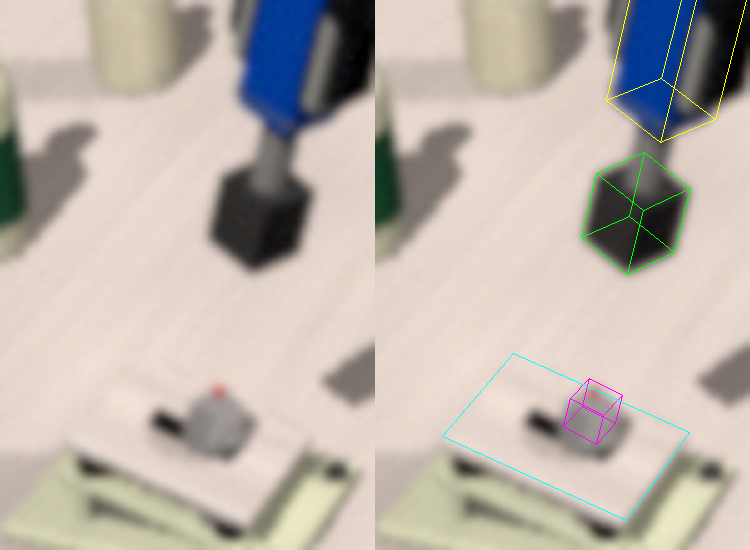

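```bash
python3 - <<'E'
from go import *
im=cv2.imread("pics/s_m8.png").astype(float)
for f in("side0","s_m8"):
    im=cv2.imread(f"pics/{f}.png").astype(float);r=np.clip(im[268:290,250:275,2]-im[268:290,250:275,1]-8,0,None)
    yy,xx=np.mgrid[268:290,250:275];u=((xx*r).sum()/r.sum(),(yy*r).sum()/r.sum())
    o,d=ray("side",u);z=.022 if f=="side0" else .0211
    n=M0[:,2];t=((S0-o)@n+z)/(d@n);q=M0.T@(o+t*d-S0);print(f,u,q*1e3)
E
```

```text
side0 (np.float64(262.9031007751938), np.float64(275.59302325581393)) [10.6175 -7.7396 22.    ]
s_m8 (np.float64(263.0127931769723), np.float64(275.7313432835821)) [10.5913 -8.5208 21.1   ]
```

```bash
python3 - <<'E'
from go import *
for f in("side0","s_m8"):
    im=cv2.imread(f"pics/{f}.png").astype(float);r=im[274:286,255:272,2]-im[274:286,255:272,1];r=np.clip(r-25,0,None)
    yy,xx=np.mgrid[274:286,255:272];u=((xx*r).sum()/r.sum(),(yy*r).sum()/r.sum())
    o,d=ray("side",u);z=.022 if f=="side0" else .0211
    n=M0[:,2];t=((S0-o)@n+z)/(d@n);q=M0.T@(o+t*d-S0);print(f,u,q*1e3)
p=np.array([.5693,-.1626,.156]);togo(p,down(65));rows(p,down(65),20)
E
```

```text
side0 (np.float64(261.0), np.float64(279.6)) [ 8.7105  4.1358 22.    ]
s_m8 (np.float64(263.4347826086956), np.float64(277.7826086956522)) [ 7.5181 -3.9461 21.1   ]
t 27.3 pos [0.5091 0.2016 0.1734] zaxis [ 0.2592  0.0015 -0.9658] x yaw -21.64270397018424
shift mm [180.46 320.88  31.88] twist deg [  6.11 -15.35 -85.43] q [ 17.2 -10.4 -12.8  73.1  -4.3 127.7] F [-0.04  0.19 -0.81] grip 0.291
[9.0, 16.0, 1.6] [0.31, -0.77, -4.27]
[7.8, 16.7, 1.4] [0.31, -0.77, -4.27]
[6.6, 17.2, 1.2] [0.31, -0.77, -4.27]
[5.3, 17.7, 1.0] [0.31, -0.77, -4.27]
[4.0, 18.0, 0.9] [0.31, -0.77, -4.27]
[2.6, 18.3, 0.7] [0.31, -0.77, -4.27]
[1.3, 18.4, 0.6] [0.31, -0.77, -4.27]
[-0.1, 18.5, 0.5] [0.31, -0.77, -4.27]
[-1.5, 18.4, 0.4] [0.31, -0.77, -4.27]
[-2.8, 18.3, 0.3] [0.31, -0.77, -4.27]
[-4.2, 18.0, 0.3] [0.31, -0.77, -4.27]
[-5.5, 17.6, 0.3] [0.31, -0.77, -4.27]
[-6.8, 17.2, 0.3] [0.31, -0.77, -4.27]
[-8.1, 16.6, 0.3] [0.31, -0.77, -4.27]
[-9.3, 16.0, 0.3] [0.31, -0.77, -4.27]
[-10.4, 15.2, 0.3] [0.31, -0.77, -4.27]
[-11.5, 14.4, 0.4] [0.31, -0.77, -4.27]
[-12.6, 13.5, 0.5] [0.31, -0.77, -4.27]
[-13.5, 12.6, 0.6] [0.31, -0.77, -4.27]
[-14.4, 11.5, 0.7] [0.31, -0.77, -4.27]
```

```bash
python3 -m jog '{"translation": [[9,16,1.6],[7.8,16.7,1.4],[6.6,17.2,1.2],[5.3,17.7,1],[4,18,0.9],[2.6,18.3,0.7],[1.3,18.4,0.6],[-0.1,18.5,0.5],[-1.5,18.4,0.4],[-2.8,18.3,0.3]], "twist": [[0.31,-0.77,-4.27],[0.31,-0.77,-4.27],[0.31,-0.77,-4.27],[0.31,-0.77,-4.27],[0.31,-0.77,-4.27],[0.31,-0.77,-4.27],[0.31,-0.77,-4.27],[0.31,-0.77,-4.27],[0.31,-0.77,-4.27],[0.31,-0.77,-4.27]]}' 
python3 -m jog '{"translation": [[-4.2,18,0.3],[-5.5,17.6,0.3],[-6.8,17.2,0.3],[-8.1,16.6,0.3],[-9.3,16,0.3],[-10.4,15.2,0.3],[-11.5,14.4,0.4],[-12.6,13.5,0.5],[-13.5,12.6,0.6],[-14.4,11.5,0.7]], "twist": [[0.31,-0.77,-4.27],[0.31,-0.77,-4.27],[0.31,-0.77,-4.27],[0.31,-0.77,-4.27],[0.31,-0.77,-4.27],[0.31,-0.77,-4.27],[0.31,-0.77,-4.27],[0.31,-0.77,-4.27],[0.31,-0.77,-4.27],[0.31,-0.77,-4.27]]}' 
python3 - <<'E'
from go import *
togo(np.array([.5693,-.1626,.0575]),down(65))
E
python3 look.py m9 270 110 80 110 405 140 80 70
```

```text
time_s: 28.3
tool_pos: [0.5388, 0.0184, 0.1635]
tool_rot: [-3.048, -0.603, -0.211]
ft_force: [0.2, -0.1, -1.8]
grip_width: 0.299
time_s: 29.3
tool_pos: [0.5689, -0.1635, 0.1544]
tool_rot: [-2.645, -1.69, 0.004]
ft_force: [0.3, 0.1, -1.8]
grip_width: 0.294
t 29.3 pos [ 0.5689 -0.1635  0.1544] zaxis [-0.0034  0.0007 -1.    ] x yaw 65.14802083910486
shift mm [ 1.08  0.25 96.89] twist deg [-0.19  0.05  0.15] q [-22.5  12.7  10.1  87.6  -0.    2.3] F [ 0.3   0.1  -1.84] grip 0.294
rim in slot mm [  46.05 -366.42   60.26] tilt deg 15.19 phi 65.57 axial F [-0.34  0.11 -1.54] mom(slot) [-0.011  0.107 -0.006] t 29.4
```

View pics/m9.png

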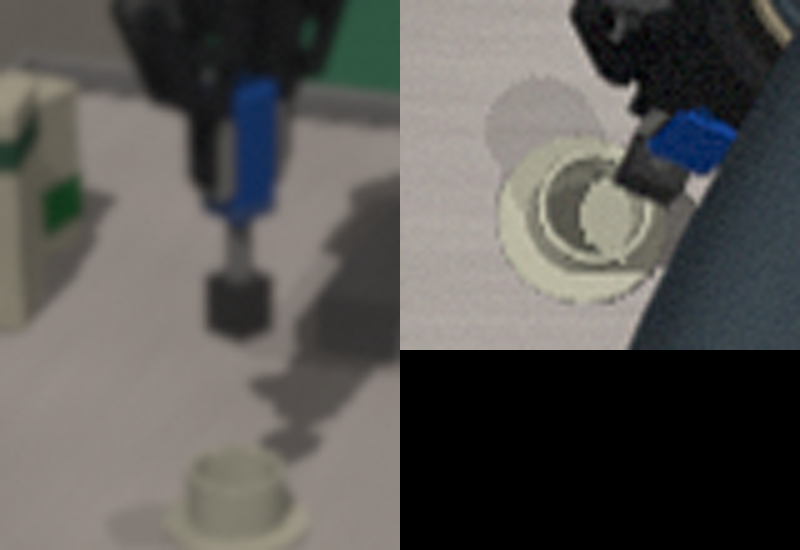

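```bash
python3 -m jog '{"translation": [[0.9,-0.4,7],[0.9,-0.4,7],[0,0,7],[0,0,7],[0,0,7],[0,0,7],[0,0,7],[0,0,7],[0,0,7],[0,0,7]], "twist": [[-0.2,0,0],[0,0,0],[0,0,0],[0,0,0],[0,0,0],[0,0,0],[0,0,0],[0,0,0],[0,0,0],[0,0,0]]}' 
python3 - <<'E'
from go import *
togo(np.array([.5688,-.1615,.0565]),down(65));print(get_obs()["moment"])
E
python3 look.py m10 270 110 80 110 405 140 80 70
```

```text
time_s: 30.4
tool_pos: [0.569, -0.1608, 0.0847]
tool_rot: [2.649, 1.687, 0.001]
ft_force: [-0.2, 0.2, -0.9]
grip_width: 0.294
t 30.4 pos [ 0.569  -0.1608  0.0847] zaxis [ 0.0011 -0.0006 -1.    ] x yaw 64.9718817633407
shift mm [-0.73  0.09 28.15] twist deg [ 0.07  0.01 -0.03] q [-22.3  13.    2.5  79.5  -0.    2.8] F [-0.23  0.22 -0.86] grip 0.294
[ 0.0178 -0.0067 -0.0154]
rim in slot mm [  26.86 -362.18   -7.41] tilt deg 15.09 phi 65.66 axial F [-0.87 -0.57 -1.79] mom(slot) [0.013 0.013 0.029] t 30.5
```

View pics/m10.png

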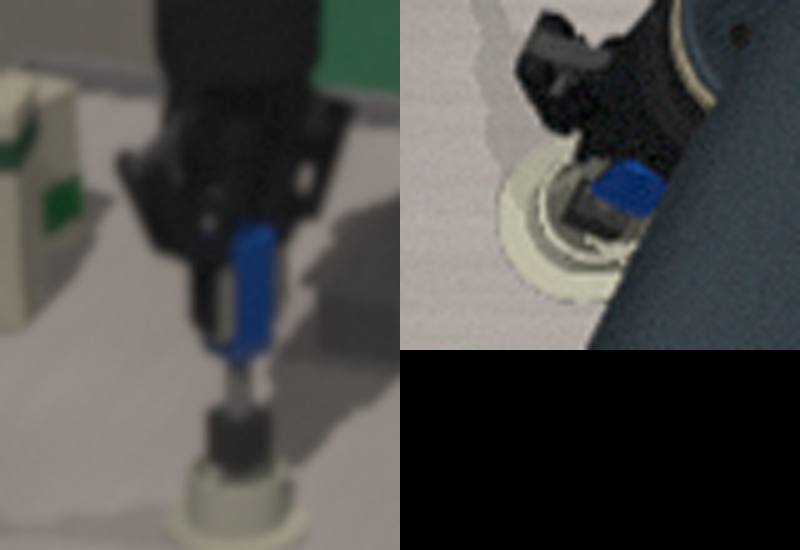

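The socket enters the cup centrally (at (240,440) in the left crop). Lowering it to the floor.

```bash
python3 -m jog '{"translation": [[-0.7,0,5],[0,0,5],[0,0,5],[0,0,5],[0,0,3],[0,0,2],[0,0,1],[0,0,1],[0,0,0.5],[0,0,0]], "twist": [[0,0,0],[0,0,0],[0,0,0],[0,0,0],[0,0,0],[0,0,0],[0,0,0],[0,0,0],[0,0,0],[0,0,0]]}' 
python3 - <<'E'
from go import *
togo(np.array([.5688,-.1615,.0558]),down(65))
for i in range(2): get_image("side");print(get_obs()["ft_force"])
E
```

```text
time_s: 31.5
tool_pos: [0.5688, -0.1614, 0.0578]
tool_rot: [2.649, 1.687, 0.001]
ft_force: [0.0, 0.0, -0.7]
grip_width: 0.294
t 31.5 pos [ 0.5688 -0.1614  0.0578] zaxis [ 0.0012 -0.0007 -1.    ] x yaw 64.9821736982242
shift mm [-0.1   0.06  2.05] twist deg [ 0.08  0.01 -0.02] q [-22.3  13.6   0.2  76.5  -0.    2.7] F [ 0.04  0.03 -0.71] grip 0.294
[-0.1287  0.1064 -2.0721]
[-0.1893  0.6696 -0.6183]
```

```bash
python3 -m jog '{"translation": [[0,0,0.5],[0,0,0.5],[0,0,0.5],[0,0,0.5],[0,0,0],[0,0,0],[0,0,0],[0,0,0],[0,0,0],[0,0,0]], "twist": [[0,0,0],[0,0,0],[0,0,0],[0,0,0],[0,0,0],[0,0,0],[0,0,0],[0,0,0],[0,0,0],[0,0,0]]}' 
python3 - <<'E'
from go import *
togo(np.array([.5688,-.1615,.0558]),down(65))
for i in range(3): get_image("side");print(get_obs()["ft_force"])
E
```

```text
time_s: 32.6
tool_pos: [0.5687, -0.1614, 0.0557]
tool_rot: [2.649, 1.687, 0.001]
ft_force: [-0.5, -0.1, 0.3]
grip_width: 0.294
t 32.6 pos [ 0.5687 -0.1614  0.0557] zaxis [ 0.001  -0.0006 -1.    ] x yaw 64.98013163377547
shift mm [-0.09  0.13 -0.05] twist deg [ 0.07  0.01 -0.02] q [-22.3  13.7   0.   76.3  -0.    2.7] F [-0.54 -0.07  0.28] grip 0.294
[-0.0517  0.5073 -1.2519]
[-0.2841  0.28   -0.3203]
[-0.3001  0.2902 -0.1426]
```

```bash
python3 -m jog '{"translation": [[0,0,0.2],[0,0,0],[0,0,0],[0,0,0],[0,0,0],[0,0,0],[0,0,0],[0,0,0],[0,0,0],[0,0,0]], "twist": [[0,0,0],[0,0,0],[0,0,0],[0,0,0],[0,0,0],[0,0,0],[0,0,0],[0,0,0],[0,0,0],[0,0,0]]}' 1 20
python3 look.py m11 270 110 80 110 405 140 80 70
```

```text
time_s: 33.75
tool_pos: [0.5687, -0.1613, 0.0555]
tool_rot: [2.649, 1.687, 0.001]
ft_force: [-0.4, 0.8, 0.7]
grip_width: 0.998
rim in slot mm [  20.37 -363.22  -34.71] tilt deg 14.95 phi 65.66 axial F [-0.86  0.26 -0.61] mom(slot) [0.013 0.012 0.038] t 33.85
```

View pics/m11.png

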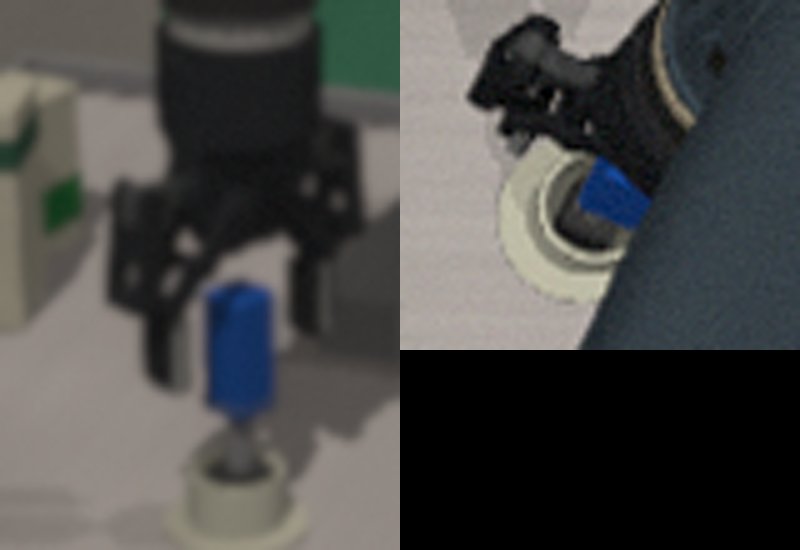

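The driver stands upright in the cup with the jaws clear on both sides. Retreating straight up.

```bash
python3 -m jog '{"translation": [[0,0,-5],[0,0,-8],[0,0,-12],[0,0,-15],[0,0,-20],[0,0,-20],[0,0,-20],[0,0,-20],[0,0,-15],[0,0,-10]], "twist": [[0,0,0],[0,0,0],[0,0,0],[0,0,0],[0,0,0],[0,0,0],[0,0,0],[0,0,0],[0,0,0],[0,0,0]]}'
python3 -m jog '{"translation": [[20,-30,0],[20,-30,0],[20,-30,0],[20,-30,0],[0,0,0],[0,0,0],[0,0,0],[0,0,0],[0,0,0],[0,0,0]], "twist": [[0,0,0],[0,0,0],[0,0,0],[0,0,0],[0,0,0],[0,0,0],[0,0,0],[0,0,0],[0,0,0],[0,0,0]]}'
python3 look.py m12 280 150 80 75 415 150 60 60
```

```text
time_s: 34.85
tool_pos: [0.5695, -0.1617, 0.204]
tool_rot: [2.646, 1.685, 0.005]
ft_force: [-0.2, 0.0, -1.1]
grip_width: 1.001
time_s: 35.85
tool_pos: [0.4939, -0.0386, 0.2002]
tool_rot: [2.65, 1.686, 0.0]
ft_force: [0.5, -0.0, -0.6]
grip_width: 0.996
rim in slot mm [ -14.41 -240.15  124.41] tilt deg 14.97 phi 65.62 axial F [ 0.15 -0.17 -0.05] mom(slot) [ 0.036 -0.037  0.003] t 35.95
```

View pics/m12.png

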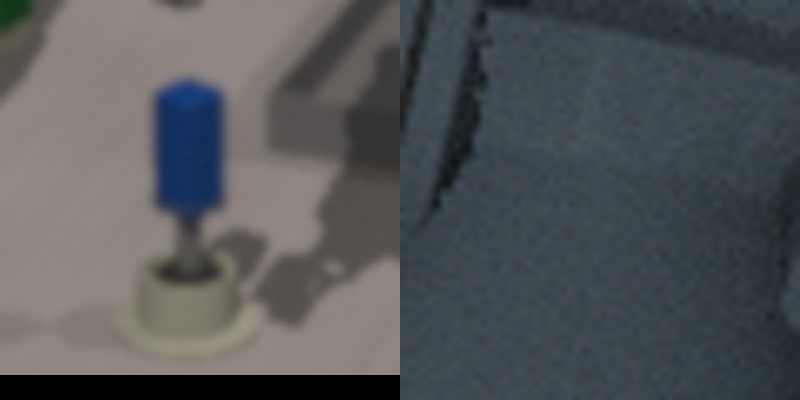

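View pics/t_m12.png

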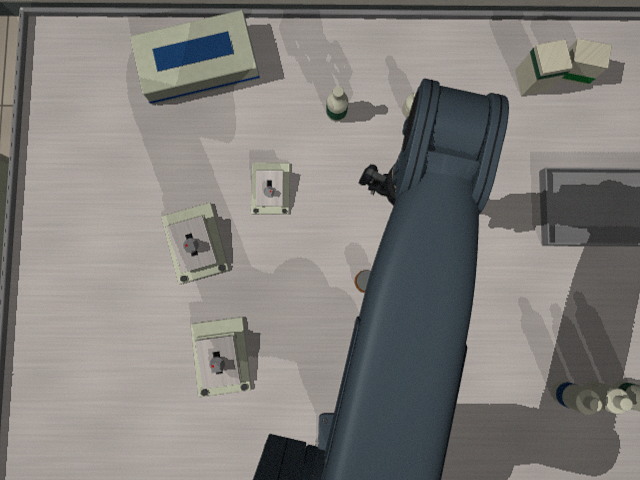

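```bash
python3 - <<'E'
from go import *
o=[]
for f in("top0","t_m12"):
    im=cv2.imread(f"pics/{f}.png");c=im[174:206,255:285]
    g=im.astype(float);r=np.clip(g[180:202,258:280,2]-g[180:202,258:280,1]-25,0,None);yy,xx=np.mgrid[180:202,258:280]
    print(f,(xx*r).sum()/r.sum(),(yy*r).sum()/r.sum())
    o.append(np.clip((cv2.resize(c,None,fx=12,fy=12,interpolation=cv2.INTER_CUBIC).astype(float)-40)*2.3,0,255).astype(np.uint8))
cv2.imwrite("pics/z.png",np.hstack(o))
E
```

```text
top0 266.2671755725191 190.05343511450383
t_m12 270.13963963963965 190.96846846846847
```

View pics/z.png

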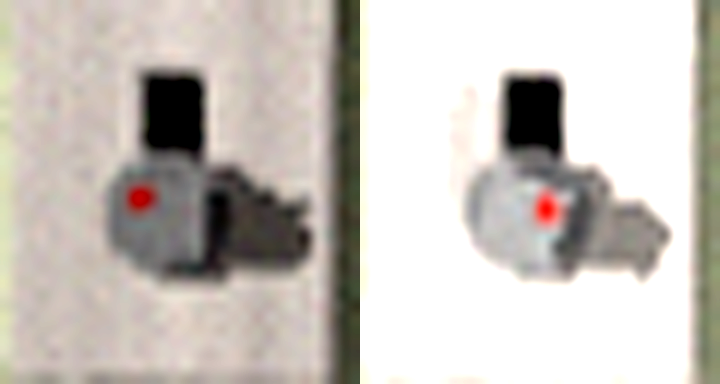

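```bash
python3 -c "
from station import *
print(get_obs()['time_s']);print(sign_off())"
```

```text
35.95
the job is handed in; nothing more can be done
None
```

The socket driver was set fully down on the 110 x 80 mm foot's screw and used to turn it clockwise by more than a quarter turn. It is back upright in its cup, and I handed the job in at 35.95 s. `sign_off()` gave no verdict.

**What I did**
- **Which foot:** the base measured about 80 x 110 mm; of the two larger look-alikes, one measured about 105 x 147 mm and the other looked the same size in the pictures.
- **Seating:** the first push caught on the head's bevel with about 4 N axial and 5 N sideways. I cleared it by shifting about 2 to 3 mm up the slope. The socket then slid freely down onto the washer and was pressed with about 7.5 N.
- **Turning:** I turned the tool 113° clockwise, then backed off 6° before lifting.
- **Return:** I put the driver back in the cup, opened the jaws and moved the arm clear.

**Last checks**
- **Screw angle:** the red mark moved as expected, about 108–116° (about 1.9–2.0 rad) from the top view and 98–107° from the rougher side view. Both are above the required 1.45 rad.
- **Driver alignment:** its tilt against the jaws was not measurable just before turning, and the tool stayed within about 0.5° of the screw's line.
- **End state:** the last side picture shows the driver upright in the cup, and the arm is clear of it. The spray bottle and the visible part of the pot appear unmoved. The arm hid most of the dropper and part of the pot in the last top picture.

**Disagreements**
- The open fingertips appeared about 30 mm higher than the stated TCP geometry gives, so I set the grasp height from the pictures.
- My picture estimate of the screw's place on the slot (about 4 mm) was about 2 mm short of where it was found by feel (about 6 mm).

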